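Open the herb mill guard and loosen its two opposite-handed disc nuts

ROBOT

A 6-joint arm with a two-finger parallel gripper is mounted at the origin on the work surface. World frame = base frame: x ahead of the robot, y to its left, z up, the work surface at z = 0. Lengths are in m, angles in degrees, forces in N, time in s.
With the tool pointing down it reaches from about 0.375 to 0.9 m from the base axis. Payload 3.1 kg.
Tool frame: the origin (TCP) lies midway between the tips of the shut fingers; the grasp point (between the pads) lies 19 mm behind it; x points along the fingers, z is the direction in which the jaws open and shut, and the axes are right-handed (so a half turn about x gives the same grasp; the last joint's range is limited). The gripper opens to 87 mm and grips with 3 to 60 N. Pads are 19 mm wide; open, the fingers measure 117 mm over their backs; the gripper's body (75 mm by 190 mm) begins 51 mm behind the grasp point.
Start: joints at [-87.061, 30.224, 82.088, -0, 67.689, -10.227], TCP at [0.142, -0.609, 0.223] pointing down, gripper open.
Joint ranges: [-176.69, 176.69], [-43.24, 126.21], [12.49, 139.97], [-82, 262], [0, 151.66], [-163.58, 163.58]. Speed limits (degrees/s): [159.86, 159.86, 180, 180, 180, 180].

INTERFACE

Orientations are given as a 3x3 rotation matrix whose columns are the frame's x, y, z axes.
In Python, from rig import * gives the robot as it stands.
- The arm moves only by the tool play_rows, never from a script. Its argument "rows" is a list that holds one entry, the list of rows, each a list of 7 numbers: the shift along the tool's x, y, z in m, then the turn, a rotation vector about the tool's x, y, z in degrees, then the finger opening in m, from 0 to 0.087. A call has 1 to 12 rows; each row is the pose to reach, as a shift and turn from the pose commanded when the call began, along the tool's axes at that moment; what a row does not reach only later rows make up. A row lasts 1/10 s, in which the tool goes at most 50 mm and 8.59 degrees, less where a joint would pass 70% of its speed; a pose out of reach is approached as far as the arm can. A call with a gripper value outside its range is refused whole. The fingers move at their own pace and stop on an object; the grip force is fixed at half the most. Time passes only in rows, so rows that repeat a pose let the fingers close. It gives the time, the measured TCP pose, the force and the opening at its end, in the units of the state.
- read_state(): the state, without advancing time (a new reading comes with each control period).
- capture(name): name is "side" or "top"; returns a dict with "pixels" (400x640x3 uint8, red, green, blue), "intrinsics" (3x3 intrinsics, pixels), "k1" (the pictures are not rectified: a ray, as slopes to the right and down, at radius r is drawn at 1 + k1 r^2 times it, then the intrinsics apply), "rvec" (rotation vector, rad) and "tvec" (3), from world to camera coordinates, as OpenCV has them. Camera axes: x right, y down, z forward; pixel columns grow to the right and rows downward; lengths in m; the calibration is good to about 2 mm. A picture is of the moment at which its call begins. There is no depth.
- hand_in(): hands the job in, once; it reports no verdict.
Trained networks look in the newest picture that a camera, given by its name, has taken for a name from the list of things; names that differ only in an ending like _2 or _b are one class to them, and where a whole thing is asked for, a point or a joint stands for the part that bears it (a point fixed in the world has none). Each returns a list of dicts, best first, with "p" (0 to 1); they miss things now and then, are a little off and sometimes report something else, mostly with a low value. They report only what shows in the picture. A call takes as long as a camera call.
- trace(camera, target): "mask" (400x640 bool, what is visible of it) and "at" ([column, row] in pixels, amid what is visible of it).
The state is a dict: "time_s": time; "joint_positions": joint angles; "qvel": joint speeds; "tau": joint torques, N m; "position": TCP position; "tcp_rot": TCP orientation; "force": force on the tool from outside, world axes, zero at the start; "moment": the same for the moment, N m; "opening": opening from 0.0 (shut) to 1.0 (fully open).
Only numpy, scipy, OpenCV 4.12 (cv2) and the standard library are available. Lean on these libraries where they do the work, as an engineer would, in place of code of your own. Each camera call takes 0.05 s, during which the arm holds its last target.

TASK

The twin herb mill is to be cleaned: swing its wire guard up and back until it clicks into its open seat and stays there, then loosen both T-handled disc nuts by at least a quarter turn each. One nut has a left-hand thread and the other a right-hand one, and nobody knows which is which, so try each gently one way and then the other, without forcing a tight nut so far that its disc is dragged round with it. Leave the guard open, let go of everything, and leave the jars, bowl, mortar, brush and tin where they stand.

Things in the scene. Friction and masses are not known exactly. Their poses are not given: they have to be found in the camera images.
- mill: twin herb mill, fixed, its front to the robot's right: grey wedge 340 mm wide (y), x from -60 to +240 mm, flat rear top 135 mm high. Origin on the table, 100 mm in front of the guard's hinge line; x to its rear, z up. Its face slopes 30 degrees down to the front: the outward normal, along which both spindles point, leans 30 degrees from vertical to -x. On it two discs side by side, centres at y = +85 and -85 mm
- guard (a joint): hinged white wire guard, about 0.3 kg: 0 = closed over the nuts, parallel to the face; grows as its front bar swings up and rearward about the hinge; 2.27 rad = open, at its end stop, 10 degrees past upright. Let go early it falls shut; an over-centre spring resists up to 1.70 rad (with gravity under 0.9 N m), then snaps it into its open seat and keeps it there
- guard_bar (a point): middle of the guard's front bar, on its axis: orange grip sleeve, 16 mm in diameter, 90 mm long along the mill's y, 130 mm from the hinge line; closed it is 135 mm above the table. Turns with the guard; y along the bar. Thin wires run from the bar to the hinge at 60 and 100 mm either side of this point; nothing lies within 30 mm below the sleeve
- guard_pivot (a point): middle of the guard's hinge line (along the mill's y), fixed on the mill 200 mm above the table; axes as the mill's. Positive guard angle is a right-hand turn about this y axis
- nut_a_bar (a point): centre of the T-handle of nut a, on the spindle axis 45 mm out from the face: blue bar 90 mm long (x), 16 mm thick (y), 20 mm deep (z = spindle axis, out of the face), on a hub 32 mm across. Nuts a and b look alike; one has a left-hand thread, the other a right-hand one. Which nut sits on which side of the mill changes, and so does the bar's angle
- nut_a (a joint): how far nut a is unscrewed on its disc (rad): 0 = tight (at the start), grows in its loosening direction, whichever that is; captive, stops at 2.6, does not rise, stays where left. Loosening takes a steady 0.25 N m. The tightening way it does not turn on its disc: at about 0.9 N m the disc is dragged along, or the bar slips in the fingers
- disc_a_mark (a point): red mark near the rim of the 140 mm steel disc under nut a, 60 mm from the spindle axis; while the nut is tight its bar lies in line with the mark; the mark moves only if the disc is dragged round
- nut_b_bar (a point): centre of the T-handle of nut b, on the spindle axis 45 mm out from the face: blue bar 90 mm long (x), 16 mm thick (y), 20 mm deep (z = spindle axis, out of the face), on a hub 32 mm across. Nuts a and b look alike; one has a left-hand thread, the other a right-hand one. Which nut sits on which side of the mill changes, and so does the bar's angle
- nut_b (a joint): how far nut b is unscrewed on its disc (rad): 0 = tight (at the start), grows in its loosening direction, whichever that is; captive, stops at 2.6, does not rise, stays where left. Loosening takes a steady 0.25 N m. The tightening way it does not turn on its disc: at about 0.9 N m the disc is dragged along, or the bar slips in the fingers
- disc_b_mark (a point): red mark near the rim of the 140 mm steel disc under nut b, 60 mm from the spindle axis; while the nut is tight its bar lies in line with the mark; the mark moves only if the disc is dragged round
- jar_amber: loose bystander, to be left alone: upright amber glass herb jar with white lid, 68 mm across, 100 mm high; origin at its underside
- jar_ochre: loose bystander, to be left alone: upright ochre herb jar with white lid, 68 mm across, 100 mm high; origin at its underside
- jar_red: loose bystander, to be left alone: upright dark red herb jar with white lid, 68 mm across, 100 mm high; origin at its underside
- bowl: loose bystander, to be left alone: white china bowl, 120 mm across, 50 mm high; origin at its underside
- mortar: loose bystander, to be left alone: brass mortar cup, 100 mm across, 90 mm high; origin at its underside
- brush: loose bystander, to be left alone: cleaning brush with pale wooden handle, 170 mm long, lying on the table beside the mill; origin at its underside
- tin: loose bystander, to be left alone: small green tin, 44 mm across, 45 mm high, standing on the flat rear top of the mill (135 mm above the table); origin at its underside

How it is judged (in metres and radians):
On the way, in this order (a step that is already met when the one before it is completed fails the run):
1. the guard is swung fully open into its detent (within 0.12 rad of its seat) (value of joint guard above 2.15 rad), for 0.2 s.
2. both nuts are loosened by about a quarter turn (more than 1.2 rad each) while the guard stays open (value of joint guard above 2.15 rad and value of joint each of nut_a, nut_b above 1.2 rad), for 0.2 s.
At the end, for the whole second after the job is handed in: The guard rests in its open detent (joint above 2.15 rad, still), both nuts are unscrewed by more than 1.2 rad from tight, and nothing is touched by the robot (all of step 2 and velocity of joint guard between -0.1 and 0.1 rad/s).
It fails at once if disc a is dragged round with its nut (its red mark moves more than 35 mm, about 0.6 rad) (distance of disc_a_mark from where it was at the start of the episode above 0.035 m).
It fails at once if disc b is dragged round with its nut (its red mark moves more than 35 mm, about 0.6 rad) (distance of disc_b_mark from where it was at the start of the episode above 0.035 m).
It fails at once if a jar, the bowl, the mortar, the brush or the tin is pushed more than 40 mm from its place (distance of any of jar_amber, jar_ochre, jar_red, bowl, mortar, brush, tin from where it was at the start of the episode above 0.04 m).
It also fails if it takes over 67 s, if anything falls off the work surface, if the arm or the gripper's body presses on something with over 40 N, if the wrist force passes 120 N, or if a joint passes its speed limit or range.

## Working session

There is one attempt and no reset: what is moved stays moved. The work goes in short steps, Python scripts to look and compute and a tool call to move; the robot and the scene stay as the last step left them, time stands still between calls to the robot, and variables do not carry over. Pictures are saved under pics/ and viewed, and the job is handed in when it is done.

Besides the shell and the picture viewer there is one more tool, called in YAML: its name, and indented under it one key for each argument. play_rows: Moves the arm, as the interface text tells. Its arguments: {"type":"object","properties":{"rows":{"type":"array"}},"required":["rows"]}

```bash
ls; mkdir -p pics
python3 - <<'E'
from rig import *
import cv2,numpy as np
for n in("side","top"):
    c=capture(n); cv2.imwrite(f"pics/{n}0.png",c["pixels"][:,:,::-1]); print(n,c["intrinsics"],c["k1"],c["rvec"],c["tvec"])
    for t in["mill","guard","guard_bar","nut_a_bar","disc_a_mark","tin"]:
        r=trace(n,t); print(t,[(round(d["p"],2),d["at"],int(d["mask"].sum())) for d in r])
s=read_state();print(s)
E
```

```text
pics
side [[471.01066853   0.         319.17177167]
 [  0.         471.01066853 203.09682608]
 [  0.           0.           1.        ]] -0.10412488092712532 [ 2.28151754 -0.51968296  0.24371241] [-0.45636385  0.23989191  1.54195063]
mill [(0.68, [337.0, 200.7], 5932)]
guard [(0.93, [323.0, 184.6], 949), (0.73, [389.8, 284.8], 474)]
guard_bar [(0.74, [329.6, 182.9], 1030), (0.59, [315.2, 212.4], 105)]
nut_a_bar [(0.52, [361.8, 205.4], 45)]
disc_a_mark [(0.82, [359.6, 210.6], 972)]
tin [(0.2, [361.4, 206.9], 90)]
top [[388.18396121   0.         317.71942253]
 [  0.         388.18396121 194.82453481]
 [  0.           0.           1.        ]] -0.0553942106585348 [ 2.19548156 -2.16747756  0.13527338] [-0.0303448   0.50599927  1.11367784]
mill [(0.68, [295.2, 171.4], 10751)]
guard [(0.63, [304.6, 174.5], 2212)]
guard_bar [(0.77, [303.5, 167.1], 1681)]
nut_a_bar [(0.8, [333.0, 143.6], 267)]
disc_a_mark [(0.91, [328.7, 145.2], 1421)]
tin [(0.6, [260.4, 172.8], 303), (0.36, [304.1, 174.7], 1840)]
{'time_s': 0.7, 'joint_positions': array([-8.70613370e+01,  3.02197023e+01,  8.20858367e+01, -2.45899016e-03,
        6.76910579e+01, -1.02271498e+01]), 'qvel': array([-0.02574038,  0.0521887 , -0.00419015,  0.01305682, -0.06878285,
        0.09872782]), 'tau': array([-1.34634934e-04, -4.39864969e+01, -1.76948941e+01,  6.34587673e-02,
        5.02590754e-02, -1.23232419e-05]), 'position': array([ 0.14237374, -0.60855393,  0.22259959]), 'tcp_rot': array([[-3.66079222e-05,  9.73711270e-01,  2.27785779e-01],
       [-6.13523021e-05,  2.27785776e-01, -9.73711270e-01],
       [-9.99999997e-01, -4.96207283e-05,  5.14006640e-05]]), 'force': array([-0.1494302 , -1.02739402,  0.01116801]), 'moment': array([ 0.022648  , -0.00333162,  0.02263699]), 'opening': 0.9980866148932778}
```

View pics/side0.png

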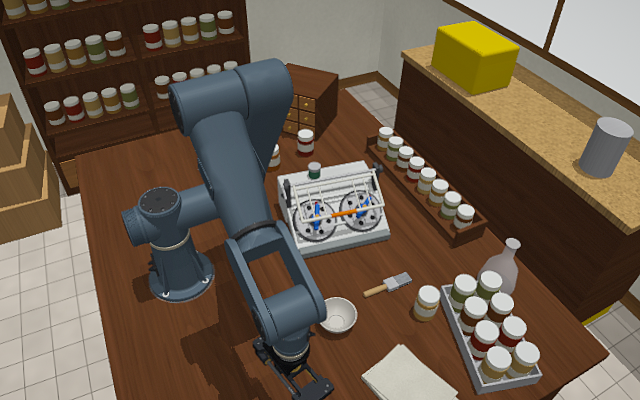

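View pics/top0.png

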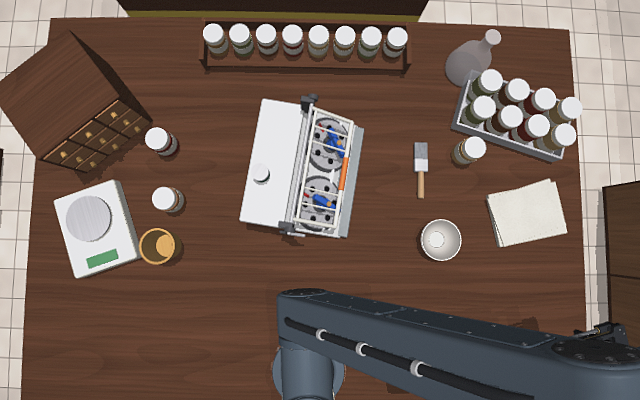

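Both views show the mill centred around (305,170) top / (335,205) side. Its front is to image right in the top view, the orange sleeve is at (344,170) and the blue bars at (333,143) and (322,200). Next I'll zoom in.

```bash
cat > h.py <<'E'
import numpy as np,cv2
from scipy.spatial.transform import Rotation as R
from scipy.optimize import least_squares
def proj(c,P):
    P=np.atleast_2d(P); Rm=R.from_rotvec(np.ravel(c["rvec"])).as_matrix()
    q=P@Rm.T+np.ravel(c["tvec"]); s=q[:,:2]/q[:,2:]; r2=(s**2).sum(1,keepdims=True)
    s=s*(1+c["k1"]*r2); K=c["intrinsics"]; return s*[K[0,0],K[1,1]]+[K[0,2],K[1,2]]
def zoom(c,u0,v0,u1,v1,k,fn,pts=None):
    im=cv2.resize(c["pixels"][v0:v1,u0:u1,::-1],None,fx=k,fy=k,interpolation=cv2.INTER_CUBIC)
    if pts is not None:
        for p in pts: cv2.circle(im,(int((p[0]-u0+.5)*k),int((p[1]-v0+.5)*k)),3,(0,255,0),1)
    cv2.imwrite(fn,im)
def M(p): # mill pose x,y,yaw -> T
    T=np.eye(4); T[:3,:3]=R.from_euler('z',p[2]).as_matrix(); T[:2,3]=p[:2]; return T
def W(p,X): X=np.atleast_2d(X); T=M(p); return X@T[:3,:3].T+T[:3,3]
s3,c3=np.sin(np.pi/6),np.cos(np.pi/6)
N=np.array([-s3,0,c3]); U=np.array([c3,0,s3]) # face normal, face upslope
E
python3 - <<'E'
from rig import *
from h import *
import pickle
cs={n:capture(n) for n in("side","top")}
pickle.dump(cs,open("cs0.pkl","wb"))
zoom(cs["side"],265,150,405,265,5.5,"pics/sz.png"); zoom(cs["top"],230,85,380,250,3.6,"pics/tz.png")
E
```

```text
(no output)
```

View pics/sz.png

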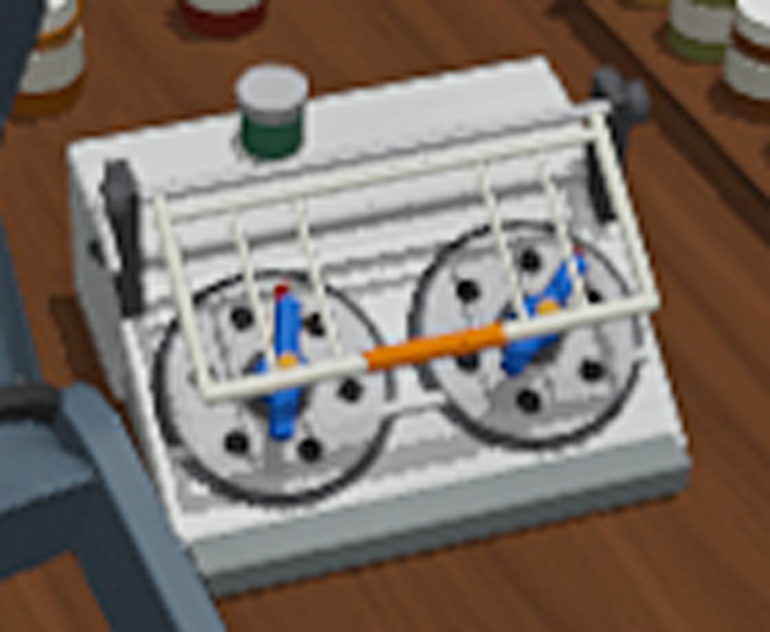

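View pics/tz.png

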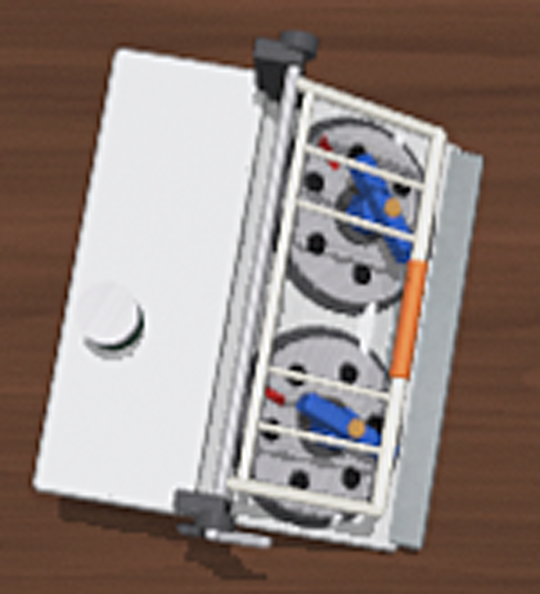

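```bash
cat > fit.py <<'E'
from h import *
import pickle
cs=pickle.load(open("cs0.pkl","rb"))
sz=lambda a:np.array(a)/5.5+[265,150]-.5+.0
tz=lambda a:np.array(a)/3.6+[230,85]-.5
X=np.array([[-12.6,45,135],[-12.6,-45,135],[240,170,135],[240,-170,135],[-60,170,0],[-60,-170,0]])/1e3
# mill +y : x to rear=image left(+Y world) => y ~ -X world = image bottom
S=sz([[368,358],[507,334],[70,148],[545,58],[212,595],[690,490]])
Tt=tz([[402,377],[418,262],[35,488],[118,48]])
def res(p): return np.r_[(proj(cs["side"],W(p,X))-S).ravel(),(proj(cs["top"],W(p,X[:4]))-Tt).ravel()]
f=least_squares(res,[0.5,0.05,np.pi/2],loss='soft_l1'); p=f.x
print(p,np.degrees(p[2])); print(res(p).reshape(-1,2).round(1))
# nuts: centre at (xa, ±85, za) and pts
nS=sz([[288,362],[546,308]]);nT=tz([[357,430],[393,207]])
for i,y in enumerate((.085,-.085)):
    g=least_squares(lambda q:np.r_[(proj(cs["side"],W(p,[q]))-nS[i:i+1]).ravel(),(proj(cs["top"],W(p,[q]))-nT[i:i+1]).ravel()],[0,y,.1])
    print("dot",g.x.round(4),g.fun.round(2))
np.save("p.npy",p)
E
python3 fit.py
```

```text
[ 0.55756529 -0.07643918  1.42342481] 81.55623430588697
[[ 0.1  1.7]
 [ 0.2  0.6]
 [-0.6 -0.2]
 [ 0.2 -0.3]
 [-3.3  3.7]
 [ 1.7  1.2]
 [-0.4  0. ]
 [ 0.2 -0.9]
 [-0.6  0.4]
 [-1.2 -0.8]]
dot [0.0127 0.0882 0.1278] [-0.05  0.01  0.02 -0.04]
dot [ 0.0122 -0.0818  0.1274] [ 0.36 -0.09 -0.11  0.27]
```

```bash
cat >> fit.py <<'E'
print("---")
X=np.vstack([X[:4],[[.0126,.085,.1276],[.0126,-.085,.1276]]])
S2=np.vstack([S[:4],nS]);T2=np.vstack([Tt,nT])
f=least_squares(lambda p:np.r_[(proj(cs["side"],W(p,X))-S2).ravel(),(proj(cs["top"],W(p,X))-T2).ravel()],p,loss='soft_l1');p=f.x
print(p,np.degrees(p[2]));print(f.fun.reshape(-1,2).round(1))
np.save("p.npy",p)
H=np.array([.1,0,.2])
def tri(n,a,b):
    g=least_squares(lambda q:np.r_[(proj(cs["side"],W(p,[q]))-sz([a])).ravel(),(proj(cs["top"],W(p,[q]))-tz([b])).ravel()],[0,0,.1])
    d=g.x-H; print(n,g.x.round(4),"u,y,n",(d@U).round(4),g.x[1].round(4),(d@N).round(4),g.fun.round(1))
tri("dotL",[288,362],[357,430]);tri("dotR",[546,308],[393,207])
tri("markL",[283,292],[273,396]);tri("markR",[579,254],[328,152])
tri("LbarU",[290,300],[303,402]);tri("LbarD",[284,435],[385,442])
tri("RbarU",[575,265],[362,158]);tri("RbarD",[512,368],[405,258])
for d in trace_boxes if 0 else []: pass
E
python3 fit.py|sed -n '/---/,$p'
python3 - <<'E'
from rig import *
from h import *
p=np.load("p.npy")
# gripper height check / tin
for n in("tin","bowl","brush","jar_amber","jar_ochre","jar_red","mortar"):
    for cam in("top",):
        capture(cam) if n=="tin" else 0
        r=trace(cam,n);print(n,[(round(d["p"],2),d["at"]) for d in r])
E
```

```text
---
[ 0.55571481 -0.07679412  1.41779728] 81.23380029848424
[[-0.4  1.9]
 [-0.3  0.9]
 [-0.7 -0.2]
 [ 0.3 -0. ]
 [ 0.4 -0. ]
 [ 0.8 -0.1]
 [-0.4  0.7]
 [ 0.4 -0.2]
 [-0.8  0.6]
 [-0.6 -0.6]
 [ 0.2 -0.6]
 [ 0.2 -0.2]]
dotL [0.0128 0.0865 0.1278] u,y,n -0.1116 0.0865 -0.0189 [-0.1  0.   0.  -0. ]
dotR [ 0.0133 -0.0835  0.1274] u,y,n -0.1114 -0.0835 -0.0195 [ 0.4 -0.1 -0.1  0.3]
markL [0.0783 0.0708 0.1227] u,y,n -0.0574 0.0708 -0.0561 [-0.4  0.   0.1 -0.3]
markR [ 0.0682 -0.1241  0.1129] u,y,n -0.0711 -0.1241 -0.0595 [-0.9  0.2  0.3 -0.7]
LbarU [0.0556 0.073  0.1372] u,y,n -0.0699 0.073 -0.0322 [-0.3  0.   0.1 -0.2]
LbarD [-0.0108  0.0916  0.0894] u,y,n -0.1513 0.0916 -0.0404 [ 1.2 -0.1 -0.4  0.9]
RbarU [ 0.0426 -0.1155  0.1301] u,y,n -0.0847 -0.1155 -0.0318 [ 0.7 -0.2 -0.2  0.5]
RbarD [-0.0037 -0.0542  0.0983] u,y,n -0.1406 -0.0542 -0.0362 [-0.3  0.1  0.1 -0.2]
tin [(0.5, [257.0, 170.1]), (0.21, [162.1, 139.8])]
bowl [(0.8, [440.0, 239.4])]
brush [(0.71, [421.0, 163.4]), (0.44, [319.5, 199.8])]
jar_amber [(0.93, [168.4, 198.9])]
jar_ochre [(0.72, [307.8, 170.5]), (0.59, [467.5, 149.3])]
jar_red [(0.57, [159.3, 142.6])]
mortar [(0.63, [161.2, 243.4])]
```

```bash
cat >> h.py <<'E'
p0=np.load("p.npy")
Hm=np.array([.1,0,.2])
def Rot(xa,za): # tool rot in world from mill-frame x axis,z axis
    xa=np.array(xa,float);xa/=np.linalg.norm(xa);za=np.array(za,float);za-=xa*(za@xa);za/=np.linalg.norm(za)
    return M(p0)[:3,:3]@np.c_[xa,np.cross(za,xa),za]
def rel(s,pw,Rw):
    Rc=np.array(s["tcp_rot"]);d=Rc.T@(np.array(pw).ravel()-s["position"]);r=R.from_matrix(Rc.T@Rw).as_rotvec(degrees=True)
    print("shift",d.round(4),"rot",r.round(2)); return d,r
def face(u,y,n): return W(p0,Hm+u*U+n*N+np.array([0,y,0]))[0]
def gbar(a): # guard bar centre world at angle a
    t=np.radians(210)-a; return W(p0,Hm+.13*np.array([np.cos(t),0,np.sin(t)]))[0]
def st(s):
    print("t",s["time_s"],"pos",s["position"].round(4),"F",s["force"].round(1),"M",s["moment"].round(2),"op",round(s["opening"]*.087,4),"q",s["joint_positions"].round(1))
    return s
E
python3 - <<'E'
from rig import *
from h import *
s=st(read_state())
b=gbar(0);print(b,gbar(2.27))
Rd=Rot([0,0,-1],[-1,0,0])
rel(s,b+[0,0,.08],Rd)
E
```

```text
t 1.2 pos [ 0.1424 -0.6086  0.2225] F [-0.2  0.   0.2] M [ 0.06 -0.01  0.05] op 0.0868 q [-87.1  30.2  82.1  -0.   67.7 -10.2]
[ 0.55379708 -0.08923043  0.135     ] [0.57441638 0.04448391 0.32800074]
shift [ 0.0075  0.5189 -0.412 ] rot [21.93 -0.    0.  ]
```

play_rows:
  rows:
    - [[0,0.02,-0.017,2,0,0,0.087],[0,0.06,-0.048,4,0,0,0.087],[0,0.105,-0.084,6,0,0,0.087],[0,0.15,-0.12,8,0,0,0.087],[0,0.195,-0.155,10,0,0,0.087],[0,0.24,-0.19,12,0,0,0.087],[0,0.285,-0.226,14,0,0,0.087],[0,0.33,-0.262,16,0,0,0.087],[0,0.375,-0.298,18,0,0,0.087],[0,0.42,-0.334,20,0,0,0.087],[0,0.46,-0.365,21.9,0,0,0.087],[0,0.48,-0.381,21.9,0,0,0.087]]

```text
time_s: 2.4
position: [0.5014, -0.1552, 0.2229]
tcp_rot: [[0.001, 0.988, -0.152], [-0.001, -0.152, -0.988], [-1.0, 0.001, 0.0]]
force: [0.2, -0.7, -0.3]
opening: 0.997
```

Run:
```python
from rig import *
from h import *
s=st(read_state())
b=gbar(0)
Rd=Rot([0,0,-1],[-1,0,0])
rel(s,b+[0,0,.08],Rd)
rel(s,b+[0,0,-.019],Rd)
```

```text
t 2.4 pos [ 0.5014 -0.1552  0.2229] F [ 0.2 -0.7 -0.3] M [-0.03  0.02  0.01] op 0.0868 q [-29.4  22.5  96.4  -0.   61.1  69.4]
shift [ 0.0079  0.0417 -0.0732] rot [ 0.    0.02 -0.05]
shift [ 0.1069  0.0416 -0.0732] rot [ 0.    0.02 -0.05]
```

play_rows:
  rows:
    - [[0.002,0.01,-0.018,0,0,0,0.06],[0.004,0.02,-0.036,0,0,0,0.05],[0.006,0.03,-0.055,0,0,0,0.05],[0.008,0.0417,-0.0732,0,0,0,0.05],[0.02,0.0417,-0.0732,0,0,0,0.05],[0.035,0.0417,-0.0732,0,0,0,0.05],[0.045,0.0417,-0.0732,0,0,0,0.05],[0.045,0.0417,-0.0732,0,0,0,0.05]]

```text
time_s: 3.2
position: [0.5508, -0.091, 0.1756]
tcp_rot: [[-0.004, 0.988, -0.153], [0.001, -0.153, -0.988], [-1.0, -0.004, -0.001]]
force: [-0.3, -1.1, 0.5]
opening: 0.577
```

Run:
```python
from rig import *
from h import *
s=st(read_state())
c=capture("side");zoom(c,245,110,405,265,4.5,"pics/s1.png",proj(c,[gbar(0),s["position"]]))
c=capture("top");zoom(c,230,85,400,250,4,"pics/t1.png",proj(c,[gbar(0),s["position"]]))
Rd=Rot([0,0,-1],[-1,0,0])
rel(s,gbar(0)+[0,0,-.019],Rd)
```

```text
t 3.2 pos [ 0.5508 -0.091   0.1756] F [-0.3 -1.1  0.5] M [0.02 0.05 0.01] op 0.0502 q [-20.8  28.7  94.3  -0.   57.3  77.9]
shift [ 0.0596  0.003  -0.0021] rot [-0.01 -0.04  0.26]
```

View pics/s1.png

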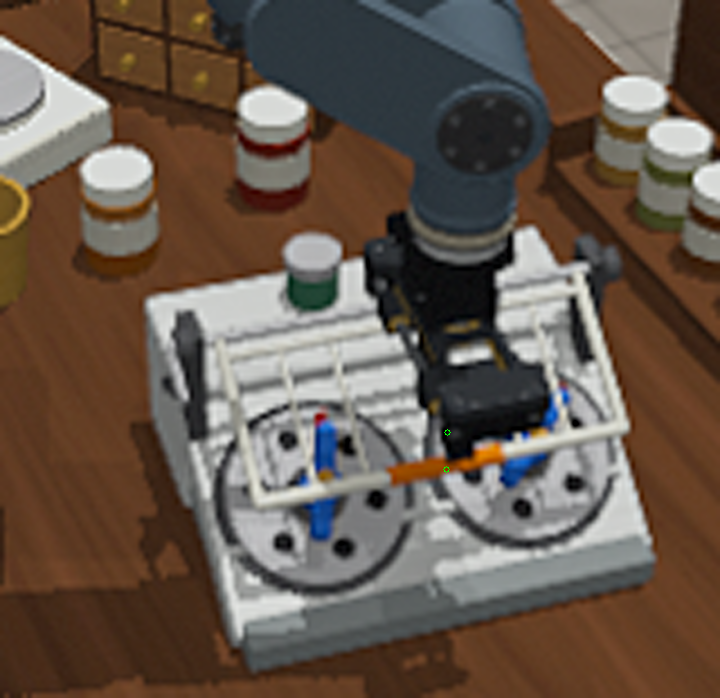

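View pics/t1.png

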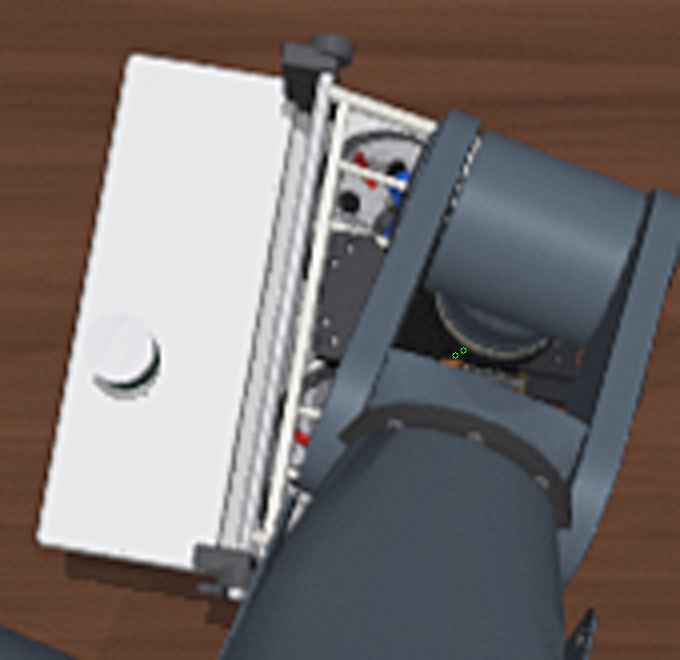

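Run:
```python
from rig import *
from h import *
s=read_state()
c=capture("side")
Rc=s["tcp_rot"];P=s["position"]
pts=[P+Rc@np.array(v) for v in ([0,0,.025],[0,0,-.025],[0,0,.04],[-.07,0,.095],[-.07,0,-.095],[-.07,.0375,.095],[-.07,-.0375,.095])]
zoom(c,305,150,405,240,7.5,"pics/s2.png",proj(c,pts))
```

```text
(no output)
```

View pics/s2.png

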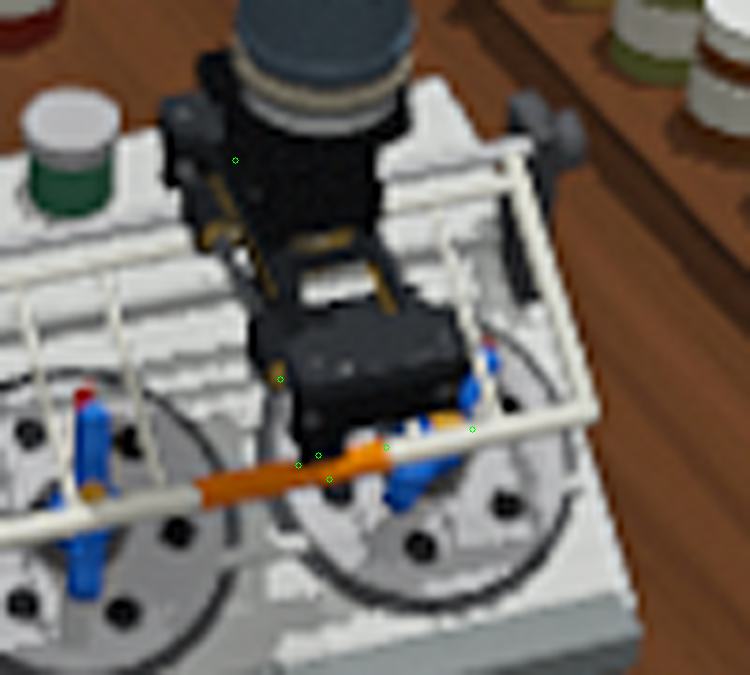

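play_rows:
  rows:
    - [[0.015,0.003,-0.002,0,0,0,0.05],[0.03,0.003,-0.002,0,0,0,0.05],[0.045,0.003,-0.002,0,0,0,0.05],[0.058,0.003,-0.002,0,0,0,0.05],[0.058,0.003,-0.002,0,0,0,0.03],[0.058,0.003,-0.002,0,0,0,0.01],[0.058,0.003,-0.002,0,0,0,0.01],[0.058,0.003,-0.002,0,0,0,0.01],[0.058,0.003,-0.002,0,0,0,0.01]]

```text
time_s: 4.25
position: [0.5564, -0.0886, 0.1202]
tcp_rot: [[0.002, 0.988, -0.153], [0.002, -0.153, -0.988], [-1.0, 0.001, -0.002]]
force: [2.7, 11.4, 4.4]
opening: 0.206
```

Run:
```python
from rig import *
from h import *
s=st(read_state())
c=capture("side");zoom(c,265,130,405,260,5,"pics/s3.png")
Rd=Rot([0,0,-1],[-1,0,0])
for a in np.linspace(0,2.27,24):
    o=gbar(a)-gbar(0); d=s["tcp_rot"].T@o; print(round(a,2),d.round(3))
```

```text
t 4.25 pos [ 0.5564 -0.0886  0.1202] F [ 2.7 11.4  4.4] M [ 1.98 -0.44 -0.01] op 0.0179 q [-20.5  33.5  96.4   0.2  50.   78.2]
0.0 [0. 0. 0.]
0.1 [-0.011  0.     0.006]
0.2 [-0.023  0.     0.011]
0.3 [-0.036  0.     0.014]
0.39 [-0.048  0.     0.016]
0.49 [-0.061  0.     0.017]
0.59 [-0.074  0.     0.017]
0.69 [-0.087  0.     0.015]
0.79 [-0.099  0.     0.013]
0.89 [-0.111  0.     0.009]
0.99 [-0.123  0.     0.003]
1.09 [-0.134  0.    -0.003]
1.18 [-0.145  0.    -0.01 ]
1.28 [-0.154  0.    -0.019]
1.38 [-0.163  0.    -0.028]
1.48 [-0.171  0.    -0.038]
1.58 [-0.178  0.    -0.049]
1.68 [-0.184  0.    -0.06 ]
1.78 [-0.188  0.    -0.072]
1.88 [-0.192  0.    -0.085]
1.97 [-0.194  0.    -0.097]
2.07 [-0.195  0.    -0.11 ]
2.17 [-0.194  0.    -0.123]
2.27 [-0.193  0.    -0.136]
```

View pics/s3.png

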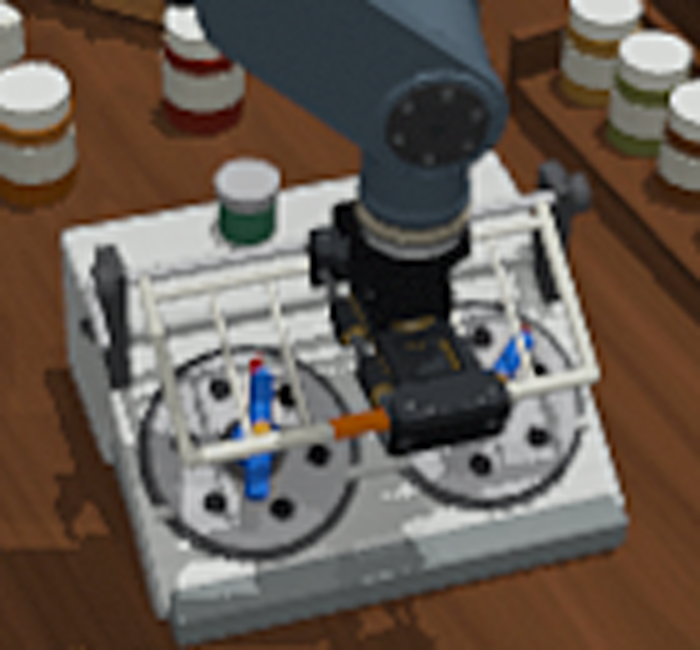

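play_rows:
  rows:
    - [[-0.005,0,0.001,0,0,0,0.005],[-0.011,0,0.004,0,0,0,0.005],[-0.023,0,0.009,0,0,0,0.005],[-0.036,0,0.012,0,0,0,0.005],[-0.048,0,0.014,0,0,0,0.005],[-0.061,0,0.015,0,0,0,0.005],[-0.074,0,0.015,0,0,0,0.005],[-0.087,0,0.013,0,0,0,0.005],[-0.087,0,0.013,0,0,0,0.005]]

```text
time_s: 5.2
position: [0.554, -0.1031, 0.2083]
tcp_rot: [[0.001, 0.988, -0.151], [-0.003, -0.151, -0.988], [-1.0, 0.002, 0.002]]
force: [1.9, -2.4, -7.4]
opening: 0.175
```

Run:
```python
from rig import *
from h import *
s=st(read_state())
print(s["tcp_rot"].round(3))
c=capture("side");zoom(c,265,110,405,260,4.5,"pics/s4.png")
b=s["position"]-s["tcp_rot"][:,0]*.019
m=M(p0)[:3,:3].T@(b-M(p0)[:3,3]); d=m-Hm; print(m, "r",np.hypot(d[0],d[2]),"ang",np.radians(210)-np.arctan2(d[2],d[0])%(2*np.pi))
```

```text
t 5.2 pos [ 0.554  -0.1031  0.2083] F [ 1.9 -2.4 -7.4] M [-0.54 -0.34 -0.09] op 0.0152 q [-21.8  26.4  92.   -0.1  61.4  76.9]
[[ 0.001  0.988 -0.151]
 [-0.003 -0.151 -0.988]
 [-1.     0.002  0.002]]
[-0.0262     -0.00227784  0.22732663] r 0.12912468259399368 ang 0.7368410160678072
```

View pics/s4.png

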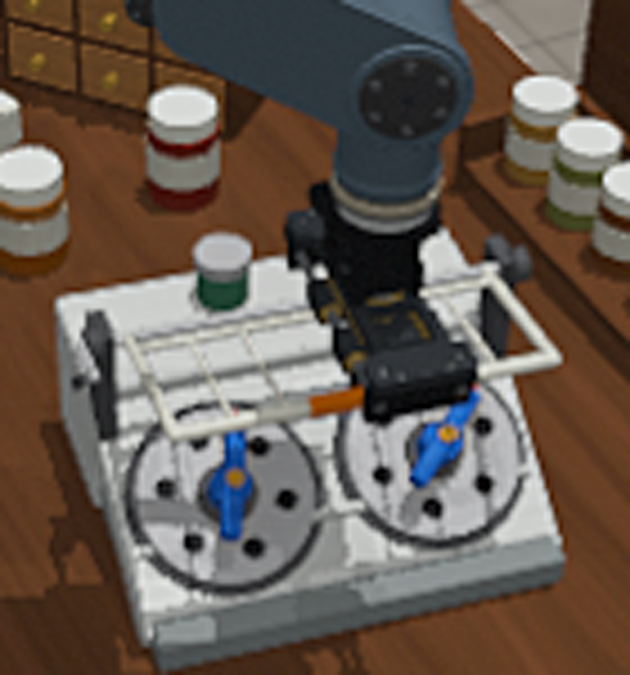

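The guard is up about 0.74 rad and the grip holds the sleeve. I'll continue along the arc.

play_rows:
  rows:
    - [[-0.012,0,-0.002,0,0,0,0.005],[-0.024,0,-0.006,0,0,0,0.005],[-0.036,0,-0.012,0,0,0,0.005],[-0.047,0,-0.018,0,0,0,0.005],[-0.058,0,-0.025,0,0,0,0.005],[-0.067,0,-0.034,0,0,0,0.005],[-0.076,0,-0.043,0,0,0,0.005],[-0.084,0,-0.053,0,0,0,0.005],[-0.091,0,-0.064,0,0,0,0.005],[-0.097,0,-0.075,0,0,0,0.005],[-0.101,0,-0.087,0,0,0,0.005],[-0.101,0,-0.087,0,0,0,0.005]]

```text
time_s: 6.45
position: [0.5674, -0.0208, 0.315]
tcp_rot: [[0.005, 0.989, -0.151], [-0.013, -0.151, -0.988], [-1.0, 0.007, 0.012]]
force: [-8.1, -9.5, 24.6]
opening: 0.173
```

```bash
cat > ga.py <<'E'
from rig import *
from h import *
s=st(read_state())
b=s["position"]-s["tcp_rot"][:,0]*.019
m=M(p0)[:3,:3].T@(b-M(p0)[:3,3]); d=m-Hm; print(m, "r",np.hypot(d[0],d[2]),"ang",(np.radians(210)-np.arctan2(d[2],d[0])))
E
python3 ga.py
```

```text
t 6.45 pos [ 0.5674 -0.0208  0.315 ] F [-8.1 -9.5 24.6] M [-1.89  1.36  0.04] op 0.0151 q [-13.   20.2  83.9  -0.6  75.5  85.8]
[ 0.05738958 -0.00289738  0.33403502] r 0.14064506703462878 ang 1.786593620586395
```

Run:
```python
from rig import *
from h import *
c=capture("side");zoom(c,245,80,405,260,4,"pics/s5.png",proj(c,[gbar(1.79),gbar(1.6)]))
c=capture("top");zoom(c,230,60,400,250,3.5,"pics/t5.png",proj(c,[gbar(1.79)]))
```

```text
(no output)
```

View pics/s5.png

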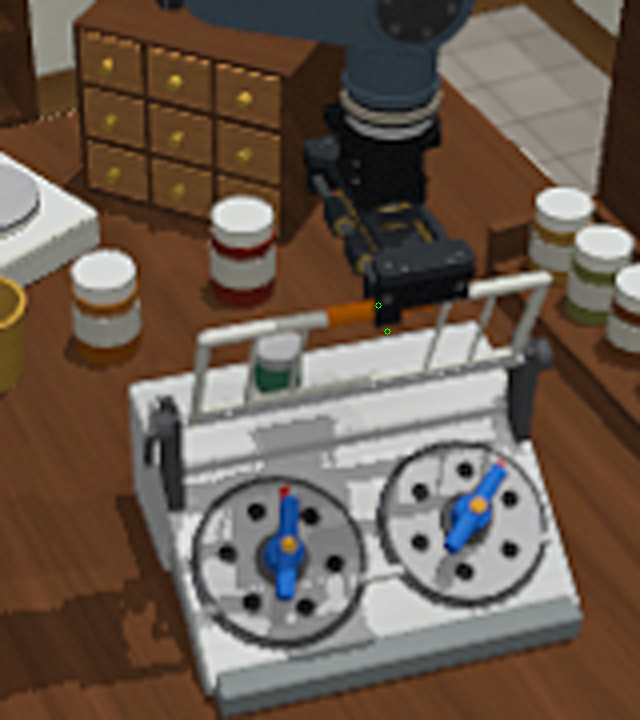

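View pics/t5.png

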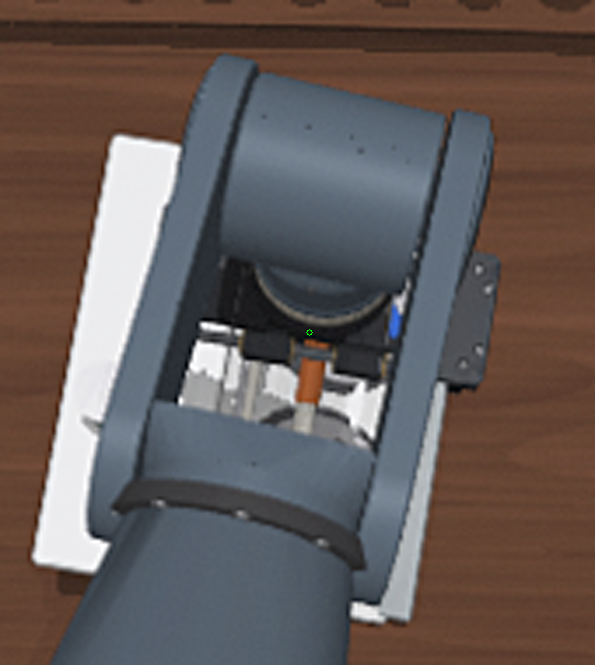

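play_rows:
  rows:
    - [[-0.006,0,-0.006,0,0,0,0.005],[-0.008,0,-0.016,0,0,0,0.005],[-0.01,0,-0.026,0,0,0,0.005],[-0.011,0,-0.036,0,0,0,0.005],[-0.011,0,-0.046,0,0,0,0.005],[-0.01,0,-0.054,0,0,0,0.005],[-0.01,0,-0.062,0,0,0,0.005],[-0.01,0,-0.062,0,0,0,0.005]]

```text
time_s: 7.35
position: [0.5778, 0.0462, 0.3183]
tcp_rot: [[0.004, 0.989, -0.151], [0.001, -0.151, -0.989], [-1.0, 0.003, -0.001]]
force: [4.3, 0.8, 3.9]
opening: 0.178
```

```bash
python3 ga.py;python3 - <<'E'
from rig import *
from h import *
c=capture("side");zoom(c,245,80,405,260,4,"pics/s6.png",proj(c,[gbar(2.27)]))
E
```

```text
t 7.35 pos [0.5778 0.0462 0.3183] F [4.3 0.8 3.9] M [ 0.   -0.76 -0.03] op 0.0155 q [-6.5 21.1 81.9  0.1 76.8 92.2]
[ 0.12490581 -0.00304953  0.33733275] r 0.13957286208494915 ang 2.273799022431196
```

View pics/s6.png

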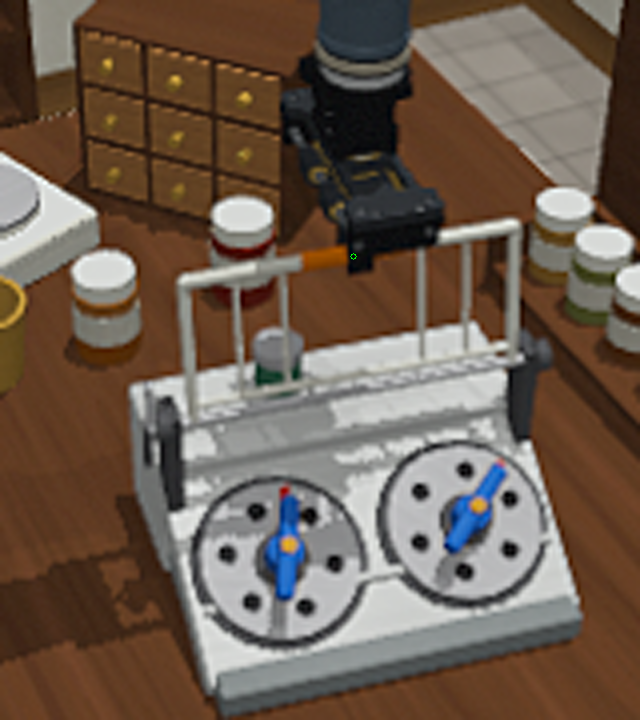

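play_rows:
  rows:
    - [[0,0,0,0,0,0,0.05],[0,0,0,0,0,0,0.05],[0,0,0,0,0,0,0.05],[-0.02,0,0,0,0,0,0.05],[-0.05,0,0,0,0,0,0.05],[-0.08,0,0,0,0,0,0.05],[-0.1,0,0.03,0,0,0,0.05],[-0.1,0,0.07,0,0,0,0.05],[-0.1,0,0.11,0,0,0,0.05],[-0.1,0,0.15,0,0,0,0.05],[-0.1,0,0.19,0,0,0,0.05],[-0.1,0,0.19,0,0,0,0.05]]

```text
time_s: 8.6
position: [0.5459, -0.1472, 0.4163]
tcp_rot: [[-0.004, 0.987, -0.158], [-0.001, -0.158, -0.987], [-1.0, -0.004, 0.001]]
force: [-0.0, -0.0, -0.4]
opening: 0.571
```

```bash
python3 ga.py;python3 - <<'E'
from rig import *
from h import *
import pickle
cs={n:capture(n) for n in("side","top")};pickle.dump(cs,open("cs1.pkl","wb"))
zoom(cs["side"],280,145,390,260,6,"pics/s7.png",proj(cs["side"],[gbar(2.27)]))
zoom(cs["top"],230,85,380,250,3.6,"pics/t7.png",proj(cs["top"],[gbar(2.27)]))
E
```

```text
t 8.6 pos [ 0.5459 -0.1472  0.4163] F [-0.  -0.  -0.4] M [ 0.05  0.03 -0.06] op 0.0497 q [-26.3  16.3  74.2  -0.1  89.8  72.8]
[-0.07103458 -0.00114506  0.43532253] r 0.29091153546068194 ang 1.4659020746728246
```

View pics/s7.png

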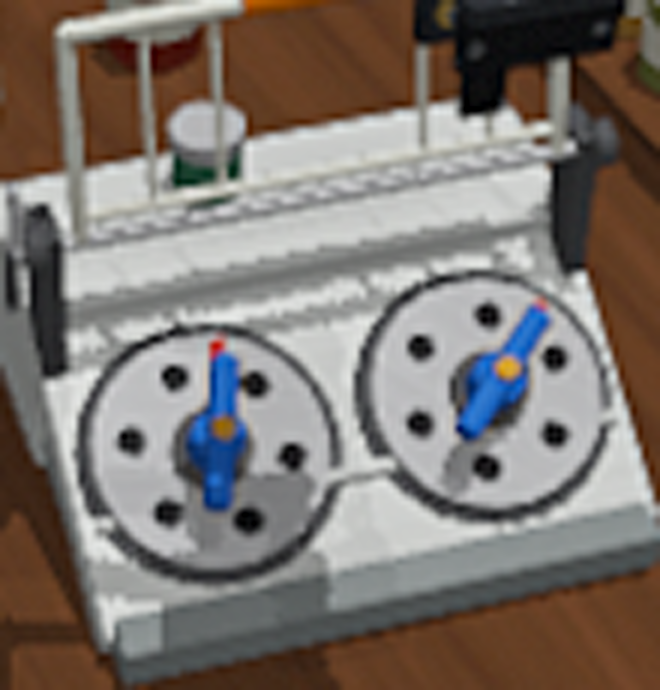

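View pics/t7.png

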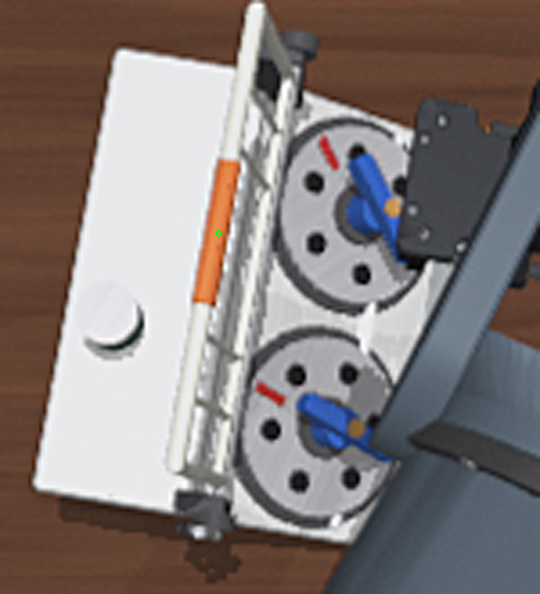

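```bash
cat > ov.py <<'E'
from h import *
import pickle,sys
cs=pickle.load(open("cs1.pkl","rb"))
def box(u0,y0,n0,ph):
    e=np.cos(ph)*U+np.sin(ph)*np.array([0,1,0]); f=np.cross(N,e)
    C=Hm+u0*U+n0*N+[0,y0,0]
    return C,e,f
n0=float(sys.argv[1])
imgs=[]
for n,(u0_,v0_,u1,v1,k) in {"side":(280,170,390,250,7),"top":(280,95,380,235,4)}.items():
    c=cs[n];im=cv2.resize(c["pixels"][v0_:v1,u0_:u1,::-1],None,fx=k,fy=k,interpolation=cv2.INTER_CUBIC)
    for (y0,ph,ml) in((.0865,-15,0),(-.0835,-46,0)):
        C,e,f=box(-.1115,y0,n0,np.radians(ph))
        top=[C+a*.045*e+b*.008*f+.01*N for a,b in((1,1),(1,-1),(-1,-1),(-1,1))]
        D=C-.02*N; rim=[D+.07*(np.cos(t)*e+np.sin(t)*f) for t in np.linspace(0,6.28,60)]
        mk=[D+.055*e,D+.065*e]
        for P,col in((top,(0,255,0)),(rim,(0,255,255)),(mk,(255,0,255))):
            q=((proj(c,W(p0,np.array(P)))-[u0_,v0_]+.5)*k).astype(np.int32); cv2.polylines(im,[q],len(P)>2,col,1)
    cv2.imwrite(f"pics/ov_{n}_{sys.argv[1]}.png",im)
E
python3 ov.py -.039
```

```text
(no output)
```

View pics/ov_side_-.039.png

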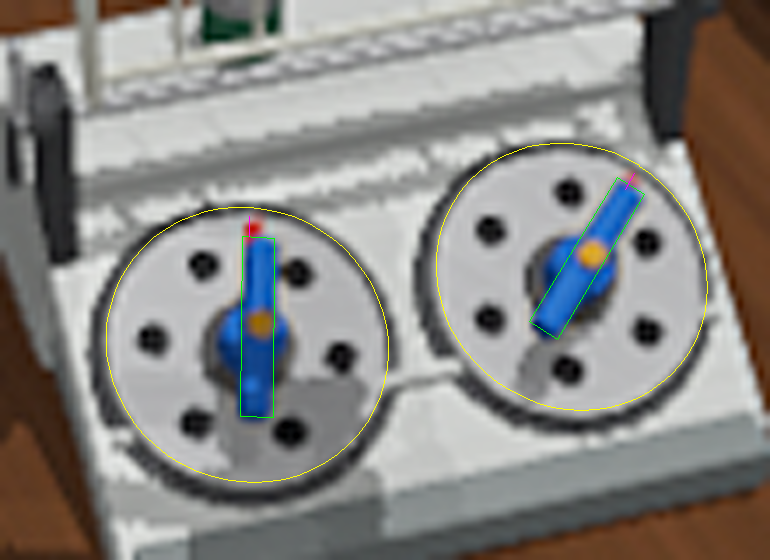

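View pics/ov_top_-.039.png

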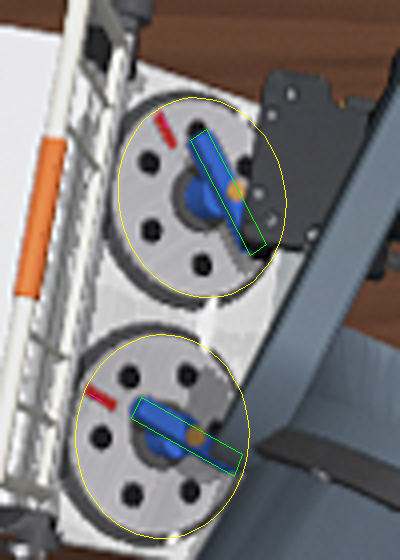

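```bash
cat > tg.py <<'E'
from rig import *
from h import *
import sys
def Rn(ph):
    a=np.radians(ph-90); return Rot(-N,np.cos(a)*U+np.sin(a)*np.array([0,1,0]))
nut={"R":(-.0835,-46),"L":(.0865,-15)}
def tgt(k,n,dphi=0):
    y,ph=nut[k]; return face(-.1115,y,n),Rn(ph+dphi)
if __name__=="__main__":
    s=st(read_state()); rel(s,*tgt(sys.argv[1],float(sys.argv[2]),float(sys.argv[3]) if len(sys.argv)>3 else 0))
    # moment about N at TCP-ish, pose err
    Nw=M(p0)[:3,:3]@N; print("M.N",s["moment"]@Nw,"F.N",s["force"]@Nw)
E
python3 tg.py R .04
```

```text
t 8.7 pos [ 0.5466 -0.1432  0.4166] F [-0.1  1.   0.3] M [ 0.05 -0.02 -0.01] op 0.0501 q [-26.   16.2  74.2   0.   89.8  72.8]
shift [ 0.2376  0.083  -0.0502] rot [-43.12  28.36  11.61]
M.N -0.005183866387434282 F.N -0.21425692670820767
```

play_rows:
  rows:
    - [[0.01,0.008,-0.005,-4.31,2.84,1.16,0.045],[0.025,0.016,-0.01,-8.62,5.67,2.32,0.045],[0.045,0.025,-0.015,-12.9,8.5,3.5,0.045],[0.065,0.033,-0.02,-17.2,11.3,4.6,0.045],[0.09,0.042,-0.025,-21.6,14.2,5.8,0.045],[0.115,0.05,-0.03,-25.9,17,7,0.045],[0.14,0.058,-0.035,-30.2,19.9,8.1,0.045],[0.165,0.066,-0.04,-34.5,22.7,9.3,0.045],[0.19,0.075,-0.045,-38.8,25.5,10.4,0.045],[0.215,0.083,-0.05,-43.1,28.4,11.6,0.045],[0.2376,0.083,-0.0502,-43.1,28.4,11.6,0.045],[0.2376,0.083,-0.0502,-43.1,28.4,11.6,0.045]]

```text
time_s: 9.9
position: [0.6351, -0.1029, 0.1761]
tcp_rot: [[0.069, 0.803, 0.593], [0.497, 0.487, -0.718], [-0.865, 0.344, -0.366]]
force: [0.2, 0.2, -0.1]
opening: 0.516
```

```bash
python3 tg.py R -.015;python3 - <<'E'
from rig import *
from h import *
c=capture("side");zoom(c,245,80,405,260,4,"pics/s8.png")
c=capture("top");zoom(c,230,60,400,250,3.5,"pics/t8.png")
E
```

```text
t 9.9 pos [ 0.6351 -0.1029  0.1761] F [ 0.2  0.2 -0.1] M [-0.28  0.04  0.02] op 0.0449 q [-32.1  39.   80.3  28.2  75.9  11.8]
shift [0.0512 0.0002 0.0019] rot [ 0.04 -0.41  0.22]
M.N 0.024275111317114042 F.N -0.212641885761598
```

View pics/s8.png

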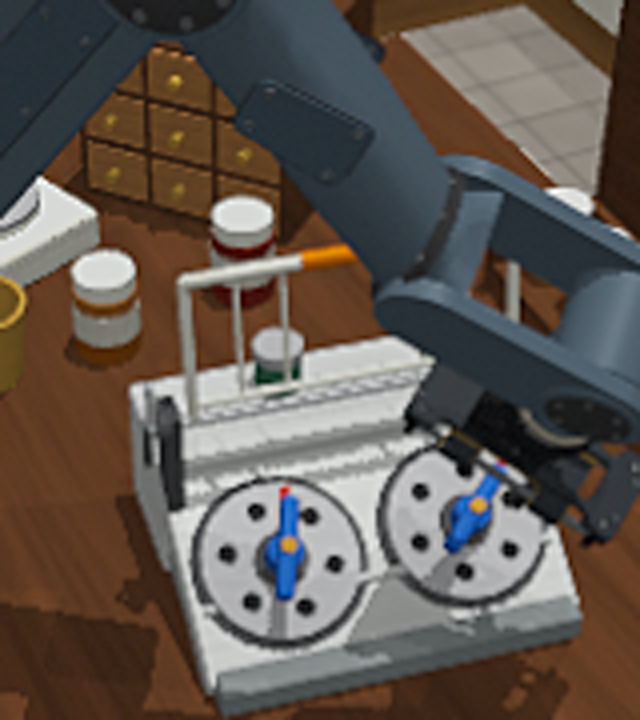

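View pics/t8.png

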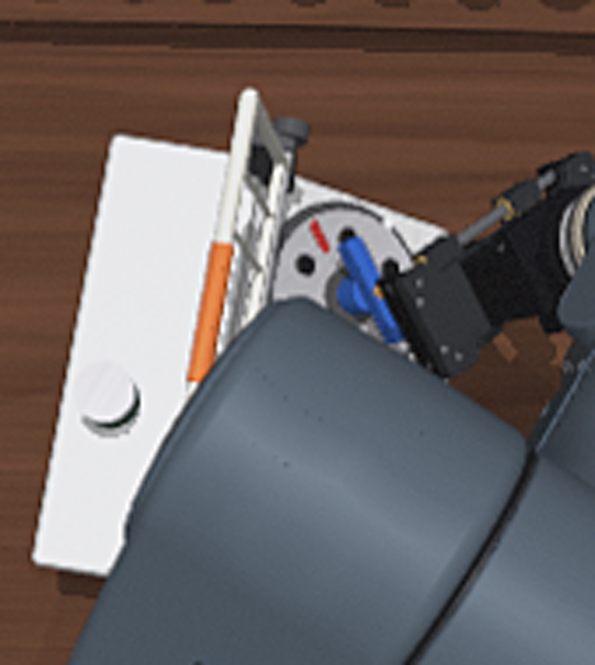

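play_rows:
  rows:
    - [[0.015,0,0.002,0,0,0,0.04],[0.03,0,0.002,0,0,0,0.04],[0.045,0,0.002,0,0,0,0.04],[0.055,0,0.002,0,0,0,0.04],[0.065,0,0.002,0,0,0,0.04],[0.071,0,0.002,0,0,0,0.04],[0.076,0,0.002,0,0,0,0.04],[0.079,0,0.002,0,0,0,0.04],[0.079,0,0.002,0,0,0,0.04]]

```text
time_s: 10.9
position: [0.6445, -0.0681, 0.1106]
tcp_rot: [[0.077, 0.801, 0.594], [0.493, 0.487, -0.721], [-0.867, 0.348, -0.358]]
force: [0.6, -0.0, -0.1]
opening: 0.458
```

```bash
python3 tg.py R -.045;python3 - <<'E'
from rig import *
from h import *
c=capture("side");zoom(c,305,140,405,260,5,"pics/s9.png")
c=capture("top");zoom(c,280,80,400,200,5,"pics/t9.png")
E
```

```text
t 10.9 pos [ 0.6445 -0.0681  0.1106] F [ 0.6 -0.  -0.1] M [-0.29  0.01  0.09] op 0.0398 q [-29.1  43.4  83.4  30.4  67.6  10.1]
shift [ 0.0065 -0.0016 -0.0026] rot [0.17 0.07 0.  ]
M.N 0.09285939363197272 F.N -0.15581651512659145
```

View pics/s9.png

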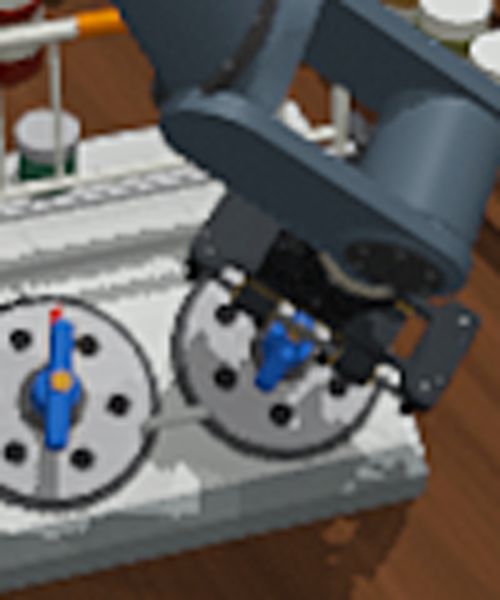

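View pics/t9.png

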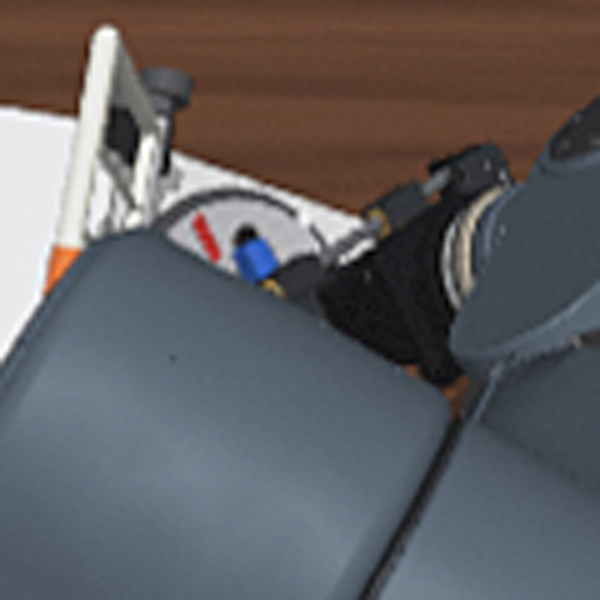

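play_rows:
  rows:
    - [[0.003,-0.001,-0.0025,0,0,0,0.04],[0.006,-0.0015,-0.0025,0,0,0,0.04],[0.006,-0.0015,-0.0025,0,0,0,0.02],[0.006,-0.0015,-0.0025,0,0,0,0.005],[0.006,-0.0015,-0.0025,0,0,0,0.005],[0.006,-0.0015,-0.0025,0,0,0,0.005],[0.006,-0.0015,-0.0025,0,0,0,0.005]]

```text
time_s: 11.7
position: [0.6435, -0.0658, 0.1049]
tcp_rot: [[0.08, 0.801, 0.594], [0.49, 0.487, -0.723], [-0.868, 0.348, -0.354]]
force: [4.8, -3.2, -8.5]
opening: 0.344
```

```bash
python3 tg.py R -.045
```

```text
t 11.7 pos [ 0.6435 -0.0658  0.1049] F [ 4.8 -3.2 -8.5] M [-1.44 -0.46 -0.44] op 0.0299 q [-28.9  43.6  84.   30.6  66.6   9.8]
shift [ 0.0005  0.0001 -0.0023] rot [0.17 0.33 0.  ]
M.N -0.0424794874956974 F.N -6.180390276662276
```

play_rows:
  rows:
    - [[0,0,0,0,0,0,0.04],[0,0,0,0,0,0,0.04],[-0.003,0,-0.001,0,0,0,0.04],[-0.006,0,-0.002,0,0,0,0.04],[-0.008,0,-0.002,0,0,0,0.03],[-0.008,0,-0.002,0,0,0,0.005],[-0.008,0,-0.002,0,0,0,0.005],[-0.008,0,-0.002,0,0,0,0.005],[-0.008,0,-0.002,0,0,0,0.005],[-0.008,0,-0.002,0,0,0,0.005]]

```text
time_s: 12.7
position: [0.6433, -0.0698, 0.1126]
tcp_rot: [[0.084, 0.801, 0.593], [0.487, 0.486, -0.725], [-0.869, 0.349, -0.349]]
force: [5.1, -4.6, -5.9]
opening: 0.179
```

```bash
python3 tg.py R -.045;python3 - <<'E'
from rig import *
from h import *
c=capture("side");zoom(c,305,140,405,260,5,"pics/s10.png")
E
```

```text
t 12.7 pos [ 0.6433 -0.0698  0.1126] F [ 5.1 -4.6 -5.9] M [-1.53 -0.6  -0.6 ] op 0.0156 q [-29.2  43.   83.9  30.4  67.1  10. ]
shift [ 0.0091 -0.0005 -0.0024] rot [ 0.16  0.61 -0.08]
M.N -0.10158155847565874 F.N -3.246245339596743
```

View pics/s10.png

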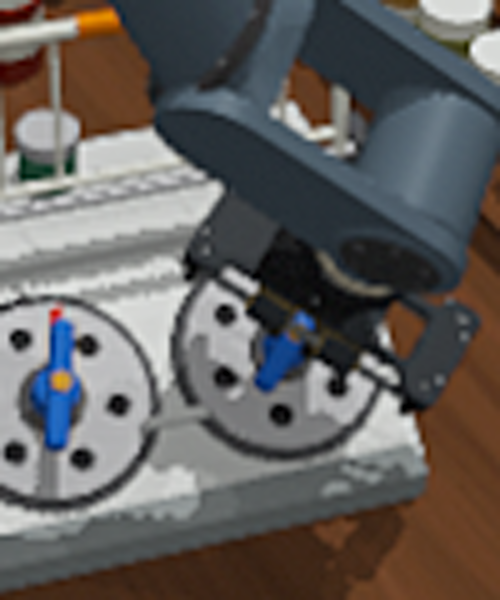

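play_rows:
  rows:
    - [[0,0,0.002,0,0,0,0.005],[0,0,0.004,0,0,0,0.005],[0,0,0.004,0,0,0,0.005]]

```text
time_s: 13.05
position: [0.6433, -0.0699, 0.1124]
tcp_rot: [[0.078, 0.801, 0.594], [0.493, 0.487, -0.721], [-0.867, 0.349, -0.357]]
force: [1.7, -2.8, 1.9]
opening: 0.183
```

```bash
python3 tg.py R -.037
```

```text
t 13.05 pos [ 0.6433 -0.0699  0.1124] F [ 1.7 -2.8  1.9] M [-0.57 -0.16 -0.29] op 0.0159 q [-29.3  43.2  83.5  30.4  67.7  10. ]
shift [ 0.0011 -0.0005 -0.0025] rot [ 0.17  0.12 -0.04]
M.N -0.12819699953715297 F.N 2.915490819554301
```

play_rows:
  rows:
    - [[0,0,0,2,0,0,0.005],[0,0,0,4,0,0,0.005],[0,0,0,6,0,0,0.005],[0,0,0,6,0,0,0.005]]

```text
time_s: 13.45
position: [0.6433, -0.0699, 0.1124]
tcp_rot: [[0.078, 0.858, 0.508], [0.492, 0.41, -0.768], [-0.867, 0.31, -0.39]]
force: [2.3, -2.1, 0.7]
opening: 0.181
```

```bash
python3 tg.py R -.037
```

```text
t 13.45 pos [ 0.6433 -0.0699  0.1124] F [ 2.3 -2.1  0.7] M [-0.72 -0.31 -0.03] op 0.0158 q [-29.3  43.2  83.6  30.3  67.7  15.9]
shift [ 0.0011 -0.0007 -0.0024] rot [-5.74  0.17 -0.01]
M.N 0.18484419347491424 F.N 1.4598502752604678
```

play_rows:
  rows:
    - [[0,0,0,2,0,0,0.005],[0,0,0,4,0,0,0.005],[0,0,0,6,0,0,0.005],[0,0,0,6,0,0,0.005]]

```text
time_s: 13.85
position: [0.6433, -0.0699, 0.1125]
tcp_rot: [[0.078, 0.906, 0.416], [0.492, 0.328, -0.806], [-0.867, 0.268, -0.42]]
force: [2.1, -2.5, 0.1]
opening: 0.18
```

```bash
python3 tg.py R -.037;python3 - <<'E'
from rig import *
from h import *
c=capture("side");zoom(c,305,140,405,260,5,"pics/s11.png")
c=capture("top");zoom(c,280,80,400,200,5,"pics/t11.png")
E
```

```text
t 13.85 pos [ 0.6433 -0.0699  0.1125] F [ 2.1 -2.5  0.1] M [-0.78 -0.36 -0.04] op 0.0157 q [-29.3  43.2  83.6  30.4  67.7  21.9]
shift [ 0.0011 -0.001  -0.0023] rot [-11.73   0.17  -0.03]
M.N 0.20695096776007638 F.N 1.1776254866666982
```

View pics/s11.png

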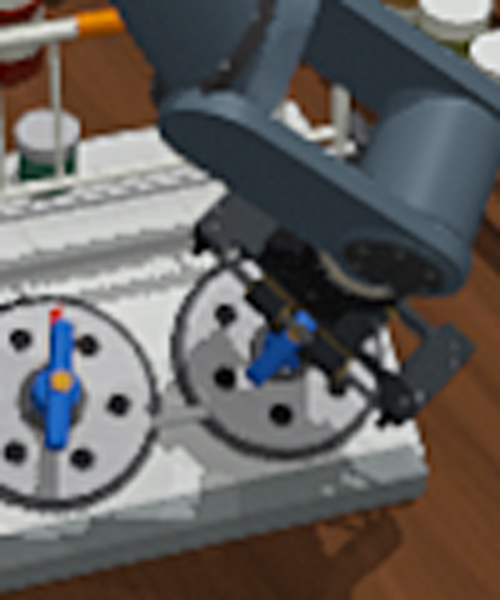

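View pics/t11.png

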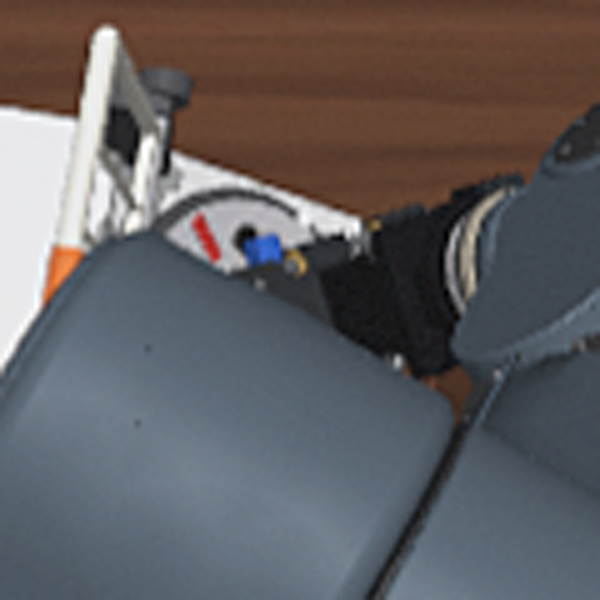

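The red mark hasn't moved, the bar turned, and the moment stays near 0.2–0.3 N m, so this is the loosening direction for the right nut. I'll keep turning.

play_rows:
  rows:
    - [[0,0,0,6,0,0,0.005],[0,0,0,13,0,0,0.005],[0,0,0,20,0,0,0.005],[0,0,0,27,0,0,0.005],[0,0,0,34,0,0,0.005],[0,0,0,41,0,0,0.005],[0,0,0,48,0,0,0.005],[0,0,0,55,0,0,0.005],[0,0,0,62,0,0,0.005],[0,0,0,69,0,0,0.005],[0,0,0,76,0,0,0.005],[0,0,0,80,0,0,0.005]]

```text
time_s: 15.15
position: [0.6432, -0.07, 0.1124]
tcp_rot: [[0.078, 0.564, -0.822], [0.492, -0.739, -0.46], [-0.867, -0.369, -0.335]]
force: [1.6, -2.7, 0.4]
opening: 0.182
```

```bash
python3 tg.py R -.037;python3 - <<'E'
from rig import *
from h import *
c=capture("side");zoom(c,305,140,405,260,5,"pics/s12.png")
c=capture("top");zoom(c,280,80,400,200,5,"pics/t12.png")
E
```

```text
t 15.15 pos [ 0.6432 -0.07    0.1124] F [ 1.6 -2.7  0.4] M [-0.68 -0.31  0.  ] op 0.0158 q [-29.3  43.2  83.6  30.3  67.7 102.1]
shift [ 0.0011 -0.0025  0.0004] rot [-91.94   0.12  -0.13]
M.N 0.20493535160490842 F.N 1.5636451059096796
```

View pics/s12.png

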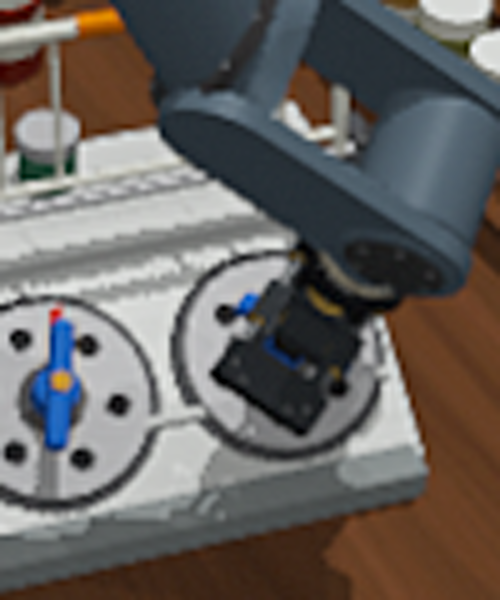

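View pics/t12.png

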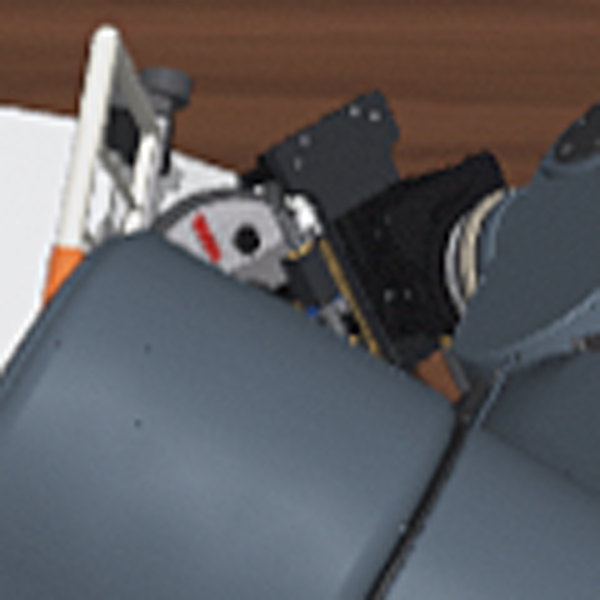

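play_rows:
  rows:
    - [[0,0,0,0,0,0,0.04],[0,0,0,0,0,0,0.04],[0,0,0,0,0,0,0.045],[-0.01,0,0,0,0,0,0.045],[-0.03,0,0,0,0,0,0.045],[-0.06,0,0,0,0,0,0.045],[-0.09,0,0,0,0,0,0.045],[-0.1,0,0,0,0,0,0.045]]

```text
time_s: 16.05
position: [0.6365, -0.1211, 0.202]
tcp_rot: [[0.082, 0.567, -0.82], [0.49, -0.739, -0.462], [-0.868, -0.364, -0.339]]
force: [1.3, -0.6, 0.2]
opening: 0.509
```

```bash
sed -i 's/y,ph=nut\[k\]; return face(-.1115,y,n)/y,ph=nut[k]; return face(-.1115,y,n)+np.array([.0015,-.0018,-.0009])/' tg.py
python3 tg.py L .05
python3 - <<'E'
from rig import *
from h import *
from tg import *
s=read_state()
# two-stage: pre pose with shift, rotation split about x only
d,r=rel(s,*tgt("L",.06,63)); d,r=rel(s,*tgt("L",.06,0))
c=capture("side");zoom(c,265,120,405,260,5,"pics/s13.png")
E
```

```text
t 16.05 pos [ 0.6365 -0.1211  0.202 ] F [ 1.3 -0.6  0.2] M [-0.18  0.05 -0.01] op 0.0443 q [-33.4  37.4  78.6  27.6  78.5 104. ]
shift [ 0.0164 -0.115   0.1271] rot [-122.72    0.33   -0.38]
M.N -0.015017828096874184 F.N 0.32490749612783126
shift [ 0.0064 -0.115   0.1271] rot [174.27  -0.59   0.19]
shift [ 0.0064 -0.115   0.1271] rot [-122.72    0.33   -0.38]
```

View pics/s13.png

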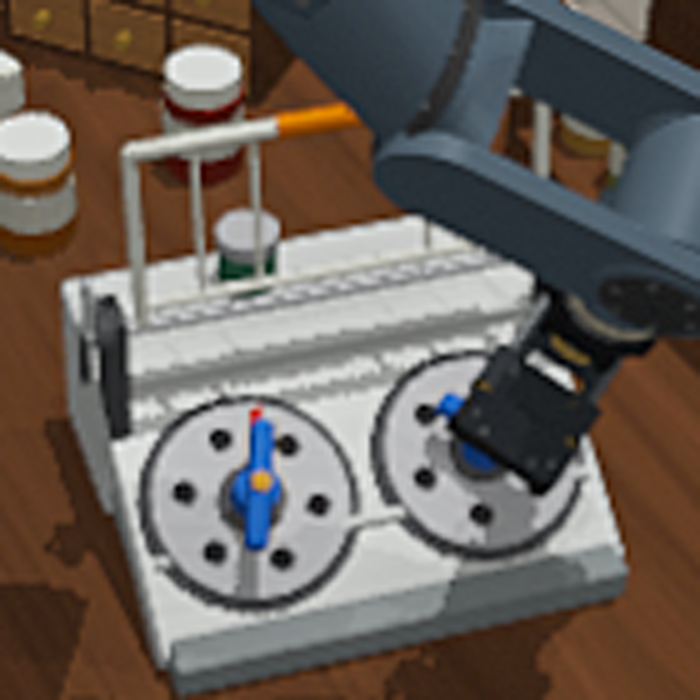

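play_rows:
  rows:
    - [[0,-0.005,0.006,-7,0,0,0.045],[0,-0.015,0.016,-15,0,0,0.045],[0.001,-0.025,0.028,-23,0,0,0.045],[0.002,-0.036,0.04,-31,0,0,0.045],[0.002,-0.047,0.052,-39,0,0,0.045],[0.003,-0.058,0.064,-47,0,0,0.045],[0.003,-0.069,0.076,-55,0,0,0.045],[0.004,-0.08,0.088,-63,0,0,0.045],[0.005,-0.09,0.1,-71,0,0,0.045],[0.006,-0.1,0.111,-79,0,0,0.045],[0.006,-0.11,0.121,-87,0,0,0.045],[0.006,-0.115,0.127,-95,0,0,0.045]]

```text
time_s: 17.3
position: [0.4644, -0.088, 0.1928]
tcp_rot: [[0.074, 0.766, 0.639], [0.495, 0.528, -0.69], [-0.866, 0.368, -0.34]]
force: [0.5, -0.5, 0.8]
opening: 0.514
```

```bash
python3 tg.py L .04
python3 - <<'E'
from rig import *
from h import *
c=capture("side");zoom(c,245,80,405,260,4,"pics/s14.png")
c=capture("top");zoom(c,230,60,400,250,3.5,"pics/t14.png")
E
```

```text
t 17.3 pos [ 0.4644 -0.088   0.1928] F [ 0.5 -0.5  0.8] M [-0.29 -0.01  0.03] op 0.0448 q [-41.2  26.9 103.6  26.8  69.1  -4. ]
shift [0.0162 0.0015 0.0038] rot [-2.754e+01 -1.300e-01  1.000e-02]
M.N 0.04889015217154902 F.N 0.920750433400167
```

View pics/s14.png

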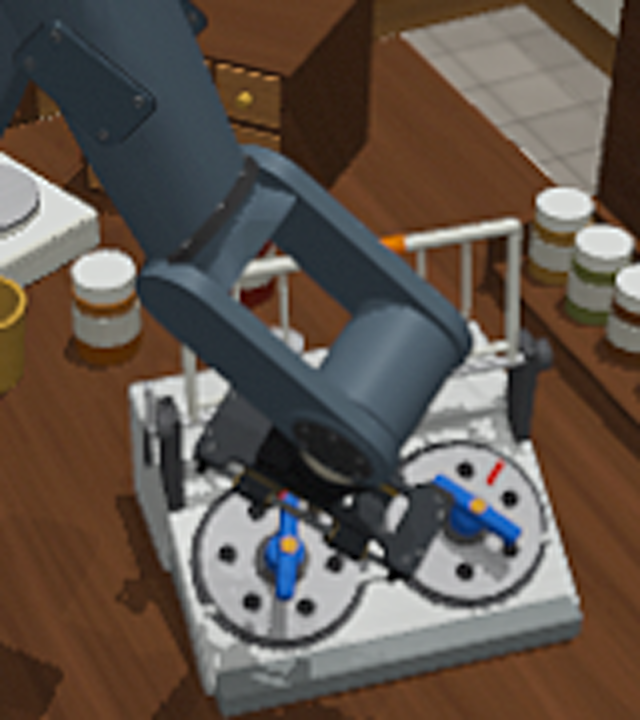

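View pics/t14.png

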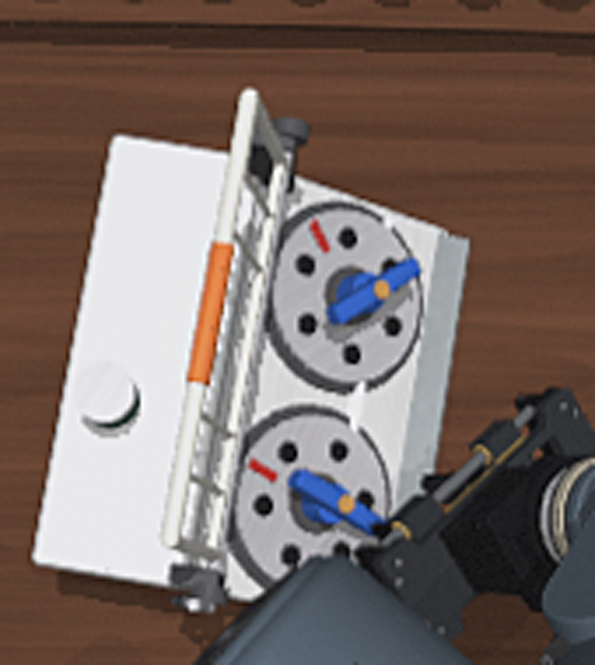

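play_rows:
  rows:
    - [[0.005,0.001,0.002,-8,0,0,0.045],[0.01,0.0015,0.0038,-16,0,0,0.045],[0.016,0.0015,0.0038,-24,0,0,0.045],[0.025,0.0015,0.0038,-27.5,0,0,0.045],[0.04,0.0015,0.0038,-27.5,0,0,0.045],[0.055,0.0015,0.0038,-27.5,0,0,0.045],[0.067,0.0015,0.0038,-27.5,0,0,0.045],[0.073,0.0015,0.0038,-27.5,0,0,0.04],[0.073,0.0015,0.0038,-27.5,0,0,0.04]]

```text
time_s: 18.3
position: [0.4752, -0.0549, 0.1288]
tcp_rot: [[0.075, 0.39, 0.918], [0.494, 0.785, -0.374], [-0.866, 0.482, -0.133]]
force: [-0.3, 0.7, 0.5]
opening: 0.469
```

```bash
python3 tg.py L -.037
python3 - <<'E'
from rig import *
from h import *
c=capture("side");zoom(c,265,140,385,260,5,"pics/s15.png")
c=capture("top");zoom(c,270,120,400,250,5,"pics/t15.png")
E
```

```text
t 18.3 pos [ 0.4752 -0.0549  0.1288] F [-0.3  0.7  0.5] M [-0.33 -0.03 -0.01] op 0.0408 q [-37.4  33.1 107.1  30.7  59.3 -33.7]
shift [ 0.0206  0.0003 -0.002 ] rot [-0.39 -0.04  0.02]
M.N 0.03427738808193917 F.N 0.049275124309317915
```

View pics/s15.png

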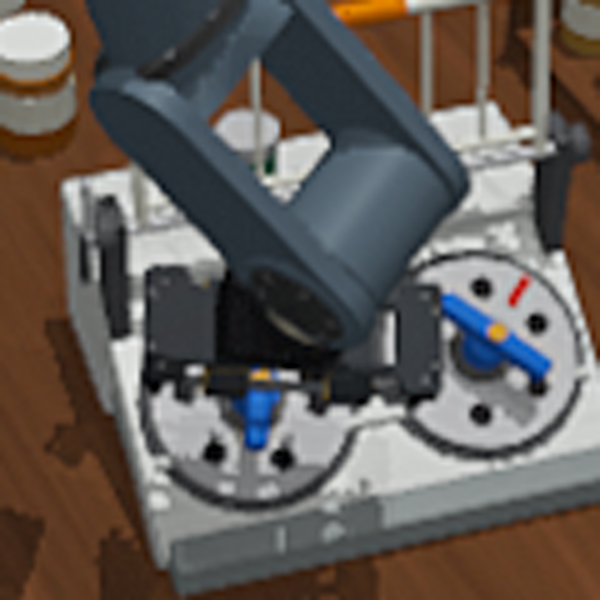

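View pics/t15.png

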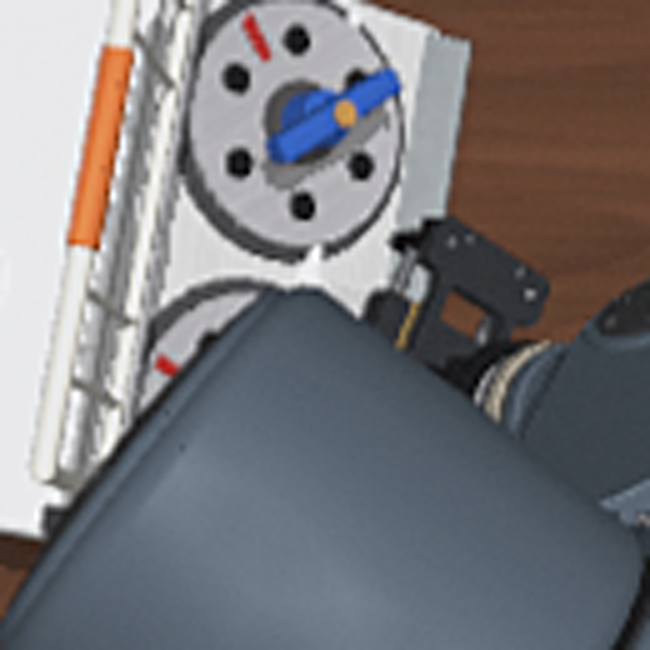

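play_rows:
  rows:
    - [[0.007,0,-0.001,0,0,0,0.04],[0.014,0,-0.002,0,0,0,0.04],[0.019,0,-0.002,0,0,0,0.04],[0.019,0,-0.002,0,0,0,0.02],[0.019,0,-0.002,0,0,0,0.005],[0.019,0,-0.002,0,0,0,0.005],[0.019,0,-0.002,0,0,0,0.005],[0.019,0,-0.002,0,0,0,0.005]]

```text
time_s: 19.2
position: [0.4748, -0.0454, 0.1134]
tcp_rot: [[0.077, 0.389, 0.918], [0.493, 0.785, -0.374], [-0.866, 0.482, -0.132]]
force: [-2.1, -1.3, 1.2]
opening: 0.181
```

```bash
python3 tg.py L -.037
python3 - <<'E'
from rig import *
s=read_state();print("F tool",(s["tcp_rot"].T@s["force"]).round(1))
E
```

```text
t 19.2 pos [ 0.4748 -0.0454  0.1134] F [-2.1 -1.3  1.2] M [-0.3   0.33 -0.04] op 0.0157 q [-36.5  34.5 108.2  31.9  56.7 -34.8]
shift [ 0.0027  0.0004 -0.0001] rot [-0.36  0.04  0.03]
M.N -0.17327829848824353 F.N 1.859472420504593
F tool [-1.9 -1.2 -1.6]
```

Gripped on the 15.7 mm bar. The threads are opposite, so I'll try the negative direction first, gently.

play_rows:
  rows:
    - [[0,0,0,-2,0,0,0.005],[0,0,0,-4,0,0,0.005],[0,0,0,-6,0,0,0.005],[0,0,0,-6,0,0,0.005]]

```text
time_s: 19.6
position: [0.4749, -0.0454, 0.1134]
tcp_rot: [[0.077, 0.291, 0.954], [0.493, 0.82, -0.29], [-0.866, 0.493, -0.081]]
force: [-3.2, -1.7, 2.1]
opening: 0.181
```

```bash
python3 tg.py L -.037
```

```text
t 19.6 pos [ 0.4749 -0.0454  0.1134] F [-3.2 -1.7  2.1] M [-0.25  0.32  0.01] op 0.0157 q [-36.5  34.5 108.2  31.9  56.7 -40.8]
shift [ 0.0027  0.0004 -0.0002] rot [5.64 0.05 0.03]
M.N -0.13313427172965073 F.N 2.8610765622252425
```

play_rows:
  rows:
    - [[0,0,0,-2,0,0,0.005],[0,0,0,-4,0,0,0.005],[0,0,0,-6,0,0,0.005],[0,0,0,-6,0,0,0.005]]

```text
time_s: 20.0
position: [0.475, -0.0455, 0.1134]
tcp_rot: [[0.077, 0.19, 0.979], [0.493, 0.846, -0.203], [-0.866, 0.498, -0.029]]
force: [-2.2, -0.4, 2.7]
opening: 0.182
```

```bash
python3 tg.py L -.037;python3 - <<'E'
from rig import *
from h import *
c=capture("side");zoom(c,265,140,385,260,5,"pics/s16.png")
c=capture("top");zoom(c,270,120,400,250,5,"pics/t16.png")
E
```

```text
t 20.0 pos [ 0.475  -0.0455  0.1134] F [-2.2 -0.4  2.7] M [-0.27  0.34  0.01] op 0.0158 q [-36.5  34.5 108.2  31.9  56.7 -46.8]
shift [ 0.0027  0.0004 -0.0002] rot [11.62  0.06  0.04]
M.N -0.13848301307156433 F.N 2.7345469209098487
```

View pics/s16.png

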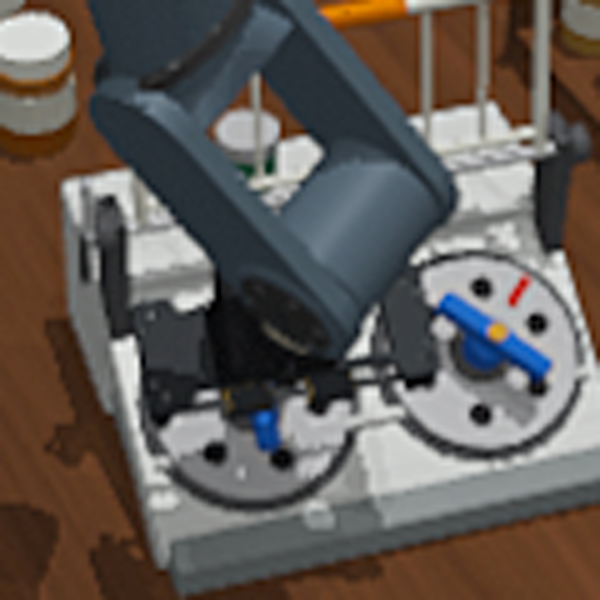

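View pics/t16.png

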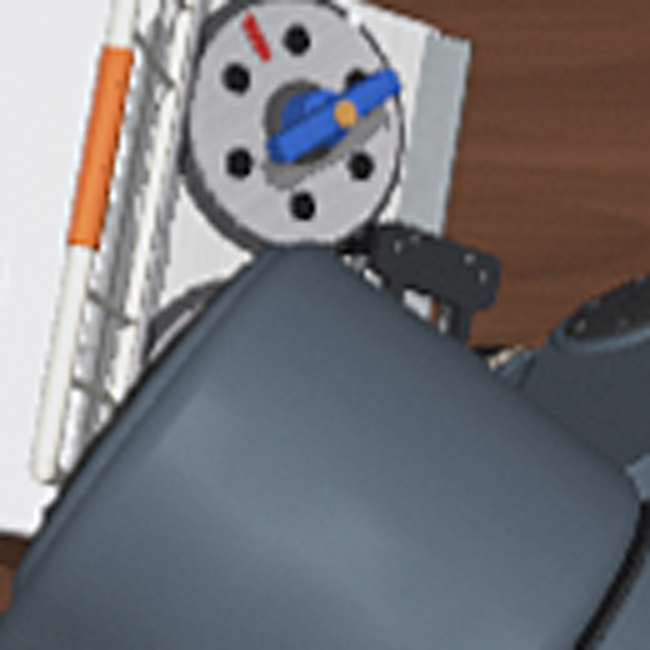

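The left disc's holes at (213,452) and (283,455) haven't moved, the bar turned, and the moment stays low, so it's loosening.

play_rows:
  rows:
    - [[0,0,0,-6,0,0,0.005],[0,0,0,-13,0,0,0.005],[0,0,0,-20,0,0,0.005],[0,0,0,-27,0,0,0.005],[0,0,0,-34,0,0,0.005],[0,0,0,-41,0,0,0.005],[0,0,0,-48,0,0,0.005],[0,0,0,-55,0,0,0.005],[0,0,0,-62,0,0,0.005],[0,0,0,-69,0,0,0.005],[0,0,0,-76,0,0,0.005],[0,0,0,-80,0,0,0.005]]

```text
time_s: 21.3
position: [0.476, -0.045, 0.1137]
tcp_rot: [[0.079, -0.932, 0.354], [0.494, 0.345, 0.798], [-0.866, 0.112, 0.488]]
force: [1.5, 1.2, 3.1]
opening: 0.182
```

```bash
python3 tg.py L -.037
```

```text
t 21.3 pos [ 0.476  -0.045   0.1137] F [1.5 1.2 3.1] M [ 0.24 -0.14 -0.25] op 0.0158 q [ -36.5   34.5  108.2   32.1   56.7 -127. ]
shift [ 0.0027  0.0011 -0.0005] rot [9.178e+01 1.800e-01 6.000e-02]
M.N -0.1644172495655311 F.N 1.9900391845353902
```

play_rows:
  rows:
    - [[0,0,0,0,0,0,0.04],[0,0,0,0,0,0,0.04],[0,0,0,0,0,0,0.045],[-0.01,0,0,0,0,0,0.045],[-0.03,0,0,0,0,0,0.045],[-0.06,0,0,0,0,0,0.045],[-0.09,0,0,0,0,0,0.045],[-0.12,0,0,0,0,0,0.045],[-0.15,0,0,0,0,0,0.045],[-0.17,0,0,0,0,0,0.045],[-0.17,0,0,0,0,0,0.045]]

```text
time_s: 22.4
position: [0.4632, -0.1319, 0.2629]
tcp_rot: [[0.082, -0.931, 0.356], [0.488, 0.349, 0.8], [-0.869, 0.108, 0.483]]
force: [0.6, -0.7, 0.2]
opening: 0.515
```

```bash
python3 tg.py L -.037;python3 - <<'E'
from rig import *
from h import *
c=capture("side");zoom(c,245,80,405,260,4,"pics/s17.png")
c=capture("top");zoom(c,230,60,400,250,3.5,"pics/t17.png",proj(c,[gbar(2.27)]))
E
```

```text
t 22.4 pos [ 0.4632 -0.1319  0.2629] F [ 0.6 -0.7  0.2] M [-0.25 -0.12  0.  ] op 0.0448 q [ -45.    22.2   97.    24.2   80.1 -121.2]
shift [0.1757 0.0034 0.0015] rot [91.72  0.19  0.53]
M.N 0.08175943466539216 F.N 0.46436405480074905
```

View pics/s17.png

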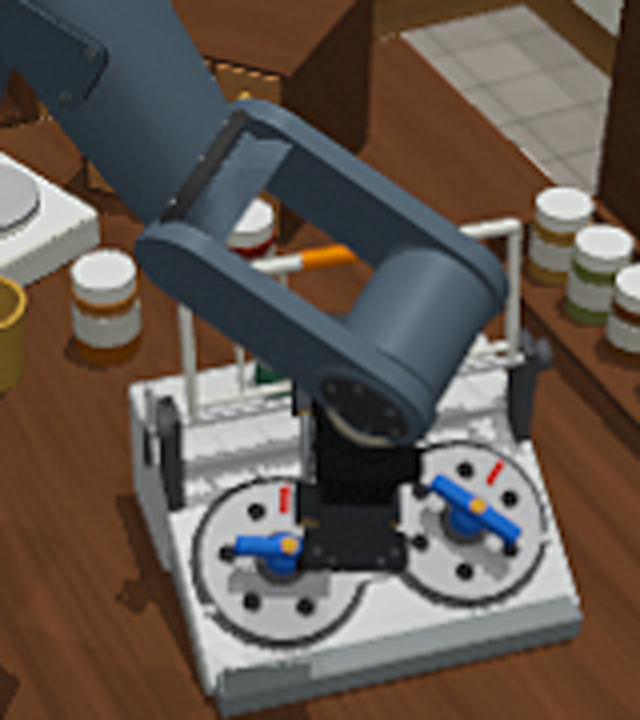

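View pics/t17.png

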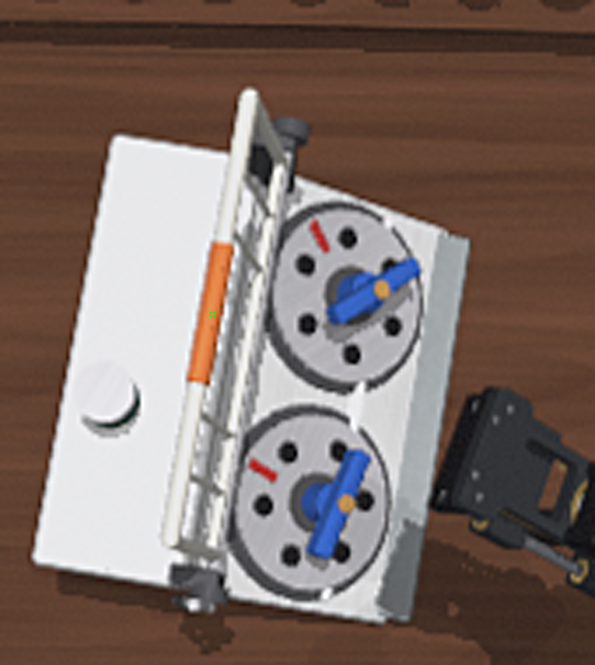

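Run:
```python
from rig import *
s=read_state();print(s["force"],abs(s["qvel"]).max());print(hand_in())
```

```text
[-0.2077257   0.50463378  0.02680839] 1.6349025213626875
the job is handed in; nothing more can be done
None
```

The job is handed in. The guard is in its open seat and both disc nuts are loosened by about 92° (1.6 rad), against the 1.2 rad required. It finished at about 22.5 s of the 67 s allowed.

- **Guard:** I gripped the orange sleeve and swung it up to about 2.27 rad, then let go. It stayed open, and the last top picture still shows the bar on its predicted open position.
- **Nuts:** The right nut loosened with a positive turn about the tool's pointing axis and the left nut with a negative one. The moment stayed within about 0.3 N m throughout. The red marks stayed in place, so neither disc was dragged.
- **Last checks:** The gripper was open and clear of the mill, with about 0.5 N on it. The tin and the jars in view stood where they were. The bowl, mortar and brush were not looked at again at the end; the gripper stayed well above table height throughout.

**What went wrong on the way:**
- My first grip on the right nut closed on its 32 mm hub, so I opened up, backed off 8 mm and gripped the bar instead.
- The sleeve slid about 10 mm in the fingers during the guard swing, and the force rose briefly to about 27 N.

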